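Ready the parts washer: fit the filter plate, then hold the stayless lid open

ROBOT

A 6-joint arm with a two-finger parallel gripper is mounted at the origin on a cart in front of the work surface, level with it; the furniture and walls round the work are solid. World frame = base frame: x ahead of the robot, y to its left, z up, the work surface at z = 0. Lengths are in mm, angles in degrees, forces in N, time in s.
With the tool pointing down it reaches from about 350 to 850 mm from the base axis. Payload 8.1 kg.
Tool frame: the origin (TCP) lies midway between the tips of the shut fingers; the grasp point (between the pads) lies 19 mm behind it; z points along the fingers, y is the direction in which the jaws open and shut (so a half turn about z gives the same grasp; the last joint's range is limited). The gripper opens to 85 mm and grips with 20 to 120 N. Pads are 22 mm wide; open, the fingers measure 114 mm over their backs; the gripper's body (76 mm by 85 mm) begins 54 mm behind the grasp point. The pads swing forward as they close: fully open they stand 13 mm farther back than shut.
Start: joints at [67.701, 7.471, 85.268, -0, 87.261, -4.893], TCP at [179.467, 572.535, 231.292] pointing down, gripper open.
Joint ranges: [-169.43, 169.43], [-51.17, 129.36], [1.28, 143.12], [-76.62, 256.62], [0, 156.53], [-152.29, 152.29]. Speed limits (degrees/s): [136.94, 136.94, 159.86, 180, 180, 180].

INTERFACE

Orientations are given as [roll, pitch, yaw] about the fixed x, y, z axes, in that order (R = Rz(yaw) Ry(pitch) Rx(roll)).
In Python, from bench import r gives the robot as it stands.
- The arm moves only by the tool carry_out, never from a script. Its argument "increments" is a list of rows, each a list of 3 entries, a list of its own where there are three numbers: the shift along the tool's x, y, z in m, then the turn, a rotation vector about the tool's x, y, z in rad, then the closure, from 0 (fully open) to 1 (shut). A call has 1 to 12 rows; each row shifts and turns the pose as measured when the row begins, along the tool's axes as they then stand; what a row does not reach is not made up. A row lasts 1/10 s, in which the tool goes at most 50 mm and 8.59 degrees, less where a joint would pass 70% of its speed; a pose out of reach is approached as far as the arm can. A call with a gripper value outside its range is refused whole. The fingers move at their own pace and stop on an object; "newtons" is the grip in N (left out, the last holds). Time passes only in rows, so rows that do not move let the fingers close. It gives the time, the measured TCP pose, the force and the opening at its end, in the units of the state.
- r.sense(): the state, without advancing time (a new reading comes with each control period).
- r.snapshot(name): name is "scene" or "top"; returns a dict with "image" (420x560x3 uint8, blue, green, red), "vertical_fov" (degrees; the focal length in pixels is half the picture's height over the tangent of half this angle, whatever the lens; pixels are square), "cx", "cy" (the principal point, pixels), "rvec" (rotation vector, rad) and "tvec" (3), from world to camera coordinates, as OpenCV has them. Camera axes: x right, y down, z forward; pixel columns grow to the right and rows downward; lengths in mm; the calibration is good to about 2 mm. A picture is of the moment at which its call begins. There is no depth.
- r.hand_in(): hands the job in, once; it reports no verdict.
The state is a dict: "time": time; "joint_pos": joint angles; "qd": joint speeds; "joint_efforts": joint torques, N m; "tool_pos": TCP position; "tcp_rot": TCP orientation; "ft_force": force on the tool from outside, world axes, zero at the start; "wrist_torque": the same for the moment, N m; "finger_gap": finger opening in mm.
Only numpy, scipy, OpenCV 4.12 (cv2) and the standard library are available. Lean on these libraries where they do the work, as an engineer would, in place of code of your own. Each camera call takes 0.05 s, during which the arm holds its last target.

TASK

Get the bench-top parts washer ready for the gears: lift the perforated filter plate out of the drip rack, lower it (do not let it drop) into the upright slot in the washer's deck beside the lid until it is fully home with its shoulders level with the deck, and let go of it. Only then, with the pump protected from grit, raise the washer's lid and hold it open at 60 degrees from shut so that the parts can be put in; its stay is missing and it falls shut if let go. Finish while still holding the lid there with the gripper, and leave the two gears that lie beside the washer where they are.

Things in the scene. Friction and masses are not known exactly. Their poses are not given: they have to be found in the camera images.
- washer: parts washer, grey sheet-metal box fixed on the bench, 230 (x) x 370 (y) x 115 mm high. Origin: centre of underside; x away from the robot, y to its left, z up. Left part (y -0.055 to 0.185): tank with the lid. Right part: pump well, flat deck at z 0.115, level with the shut lid, with the filter slot; behind it a black motor 60 mm across, 60 mm high above the deck, at (0.070, -0.145)
- slot_mouth (a point): centre of the filter slot's mouth, at deck level (washer frame -0.020, -0.120, 0.115). The slot's long side lies along the washer's x. Deck opening 122 x 21 mm, flaring down within 10 mm to a guide 113 mm long and 12.5 mm wide; its floor lies 90 mm below the mouth
- slot_floor (a point): centre of the slot's floor, where the middle of the plate's underside comes to rest
- filter_plate: loose perforated filter plate in a flat aluminium frame, upright in the drip rack, about 0.28 kg. Origin: centre of underside; x along its width, y through its thickness, z up. Body 110 (x) x 10 (y) x 90 mm (z 0 to 0.090, the shoulders); above it a grip tab 56 wide, 10 thick, z 0.090 to 0.135. Fits the slot either way round
- drip_rack: drip rack fixed on the bench: dark tray 170 (x) x 130 (y) x 16 mm with two places, each between two wire hoops 60 mm high. Origin: centre of underside. The plate stands in the place at y -0.030, its underside 8 mm above the bench; the other is empty. Draw the plate straight up over 60 mm to clear the hoops
- lid: the washer's lid: grey panel 226 x 234 x 7 mm, about 0.55 kg. Origin on the hinge line at its middle (same point as lid_hinge); shut, x points away from the robot and the panel reaches from x -0.222 to 0.004, its top 4.5 mm below the hinge line. No spring, almost no friction: falls shut from any angle below 90 degrees
- lid_handle (a point): middle of the round steel bar handle on the lid near its front edge: bar 12 mm across, 98 mm long, parallel to the hinge, its axis 35 mm above the lid's top face, 196 mm in front of and (lid shut) 31 mm above the hinge line. The bar can turn between gripper pads
- lid_hinge (a point): middle of the lid's hinge line, along the washer's y at the lid's far edge, 4 mm above the deck (washer frame 0.107, 0.065, 0.119); it does not move with the lid
- lid_joint (a joint): lid angle in rad: 0 shut, grows as the front edge rises, stop at 1.75; 60 degrees = 1.047
- gear_large: loose dark gear, 116 mm across, 22 mm high, lying left of the washer; origin centre of underside; leave alone
- gear_small: loose bright gear, 88 mm across, 18 mm high, lying left of the washer; origin centre of underside; leave alone
There are look-alikes about, which are no part of the job. There is more than one size of the filter_plate; the job needs the smaller.

How it is judged:
By the outcome, as a careful person would: the job done as asked, in the order asked, and still so for the second after the job is handed in, while the arm keeps its last pose, push and grip.
It also fails if it takes over 67 s, if anything falls off the work surface, if the arm or the gripper's body presses on something with over 40 N, if the wrist force passes 120 N, or if a joint passes its speed limit or range.

## Working session

There is one attempt and no reset: what is moved stays moved. The work goes in short steps, Python scripts to look and compute and a tool call to move; the robot and the scene stay as the last step left them, time stands still between calls to the robot, and variables do not carry over. Pictures are saved under pics/ and viewed, and the job is handed in when it is done.

Besides the shell and the picture viewer there is one more tool, called after "Emit:" by a JSON object that holds its "name" and its "arguments". carry_out: Moves the arm, as the interface text tells. Its arguments: {"type":"object","properties":{"increments":{"type":"array"},"newtons":{"type":"number"}},"required":["increments"]}

```bash
ls; mkdir -p pics; python3 - <<'E'
from bench import r
import cv2,pickle
print(r.sense())
for n in("scene","top"):
    s=r.snapshot(n); cv2.imwrite(f"pics/{n}0.png",s["image"]); pickle.dump(s,open(f"{n}0.pkl","wb"))
    print({k:v for k,v in s.items() if k!="image"})
E
```

```text
pics
{'time': 0.0, 'joint_pos': array([ 6.77007387e+01,  7.51554483e+00,  8.53303927e+01,  7.29744819e-04,
        8.72647601e+01, -4.89333693e+00]), 'qd': array([-0.1480158 ,  0.11418102, -0.00917582,  0.04088228, -0.03983392,
        0.05831915]), 'joint_efforts': array([ 5.34266001e-04, -5.69392204e+01, -5.00550950e+01, -1.98651405e-04,
        1.44200778e-02, -5.42235125e-05]), 'tool_pos': array([179.24045497, 571.99585843, 230.22925077]), 'tcp_rot': array([-1.79889768e+02, -1.01688075e-02,  1.62594030e+02]), 'ft_force': array([-0.02905337, -0.32513992, -0.30768266]), 'wrist_torque': array([ 0.01188443, -0.0222374 ,  0.02133358]), 'finger_gap': 85.54648920568184}
{'vertical_fov': 48.28030752148625, 'cx': 280.2285635521866, 'cy': 204.63586532506824, 'rvec': array([ 1.94190013, -1.03222282,  0.58257639]), 'tvec': array([-278.75197171,  325.98694654, 1705.01398656])}
{'vertical_fov': 46.40017764347757, 'cx': 288.2919645761562, 'cy': 207.82879610468683, 'rvec': array([ 2.16189414, -2.16299642,  0.14594788]), 'tvec': array([ -20.16387991,  515.41426945, 2038.60589133])}
```

View pics/scene0.png

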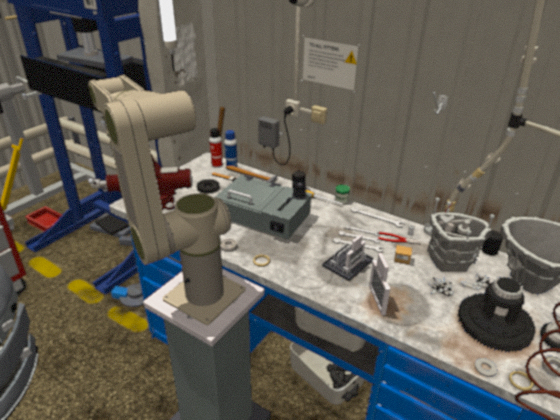

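View pics/top0.png

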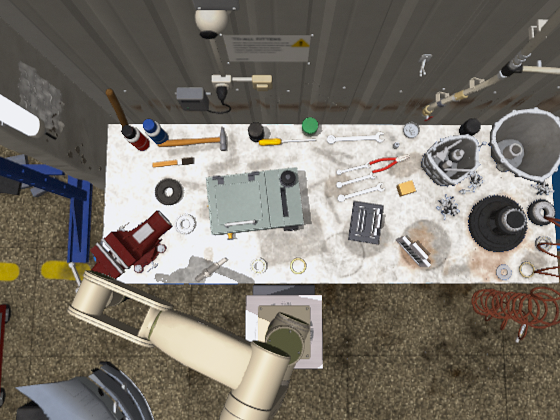

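```bash
python3 - <<'E'
import pickle,cv2
t=pickle.load(open("top0.pkl","rb"))["image"]; s=pickle.load(open("scene0.pkl","rb"))["image"]
cv2.imwrite("pics/t_wash.png",cv2.resize(t[155:255,190:320],None,fx=6,fy=6,interpolation=cv2.INTER_CUBIC))
cv2.imwrite("pics/t_rack.png",cv2.resize(t[185:285,335:455],None,fx=6,fy=6,interpolation=cv2.INTER_CUBIC))
cv2.imwrite("pics/s_rack.png",cv2.resize(s[220:320,310:430],None,fx=6,fy=6,interpolation=cv2.INTER_CUBIC))
cv2.imwrite("pics/s_wash.png",cv2.resize(s[150:270,190:350],None,fx=5,fy=5,interpolation=cv2.INTER_CUBIC))
E
```

```text
(no output)
```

View pics/t_wash.png

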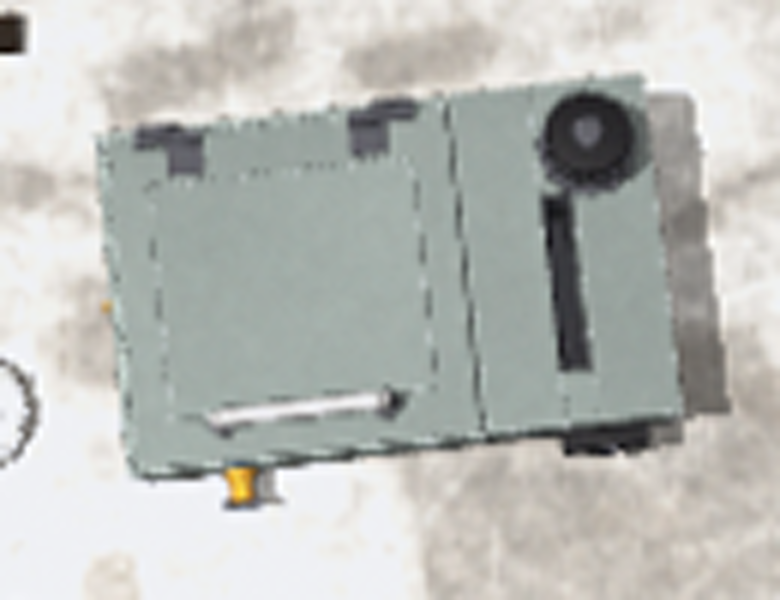

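View pics/t_rack.png

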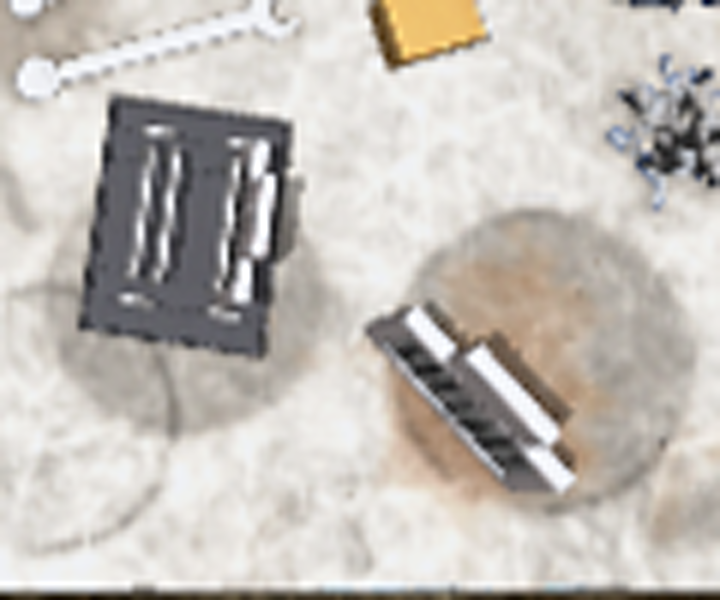

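View pics/s_rack.png

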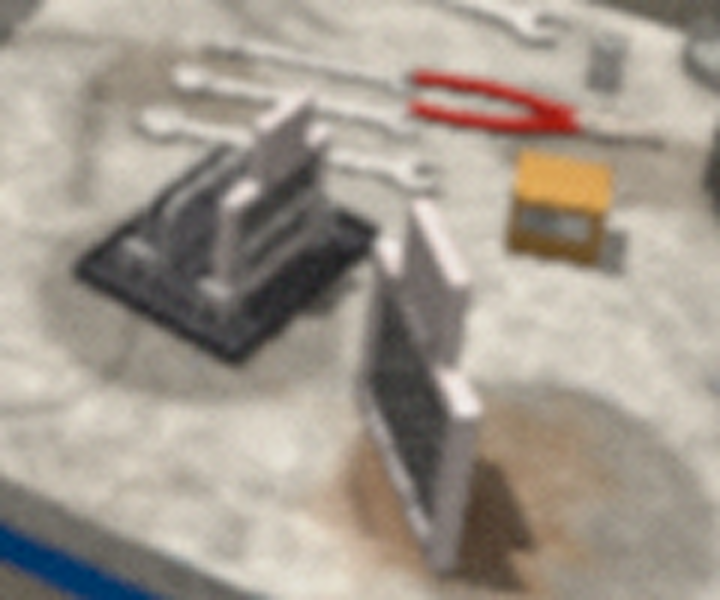

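View pics/s_wash.png

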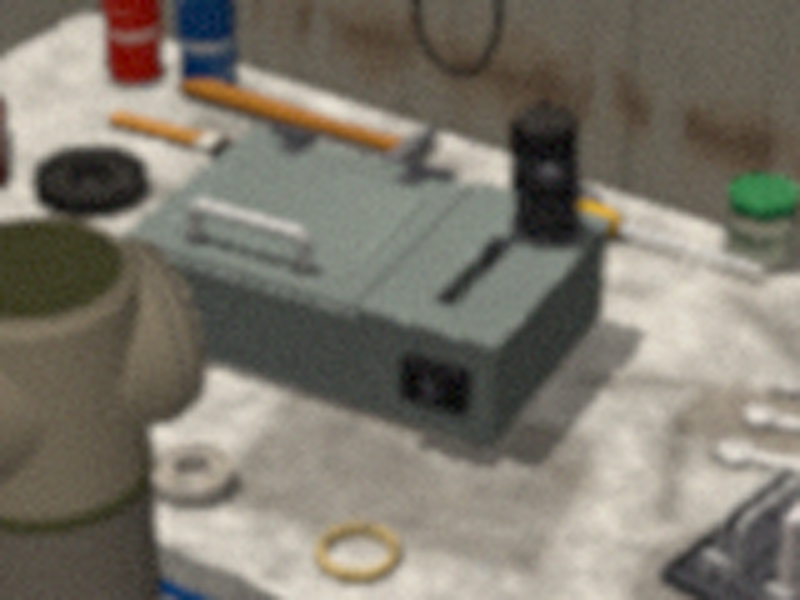

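```bash
cat > h.py <<'E'
import numpy as np,cv2,pickle
from scipy.optimize import least_squares
def cam(s):
    h=s["image"].shape[0]; f=h/2/np.tan(np.radians(s["vertical_fov"]/2))
    K=np.array([[f,0,s["cx"]],[0,f,s["cy"]],[0,0,1]]); return K,cv2.Rodrigues(s["rvec"])[0],s["tvec"]
def proj(s,P):
    K,R,t=cam(s); return cv2.projectPoints(np.asarray(P,float).reshape(-1,3),s["rvec"],np.asarray(s["tvec"],float),K,None)[0][:,0]
def ray(s,uv,z):
    K,R,t=cam(s); d=R.T@np.linalg.solve(K,[uv[0],uv[1],1]); c=-R.T@t
    return c+d*(z-c[2])/d[2]
def crop(x,y,f,ox,oy): return ((x+.5)/f-.5+ox,(y+.5)/f-.5+oy)
def T(p,P):
    c,s=np.cos(p[2]),np.sin(p[2]); P=np.asarray(P,float).reshape(-1,3)
    return np.c_[p[0]+c*P[:,0]-s*P[:,1],p[1]+s*P[:,0]+c*P[:,1],P[:,2]]
def fit(obs,p0): # obs: list (snap, P, uv)
    f=lambda p:np.concatenate([proj(s,T(p,P))[0]-np.array(uv) for s,P,uv in obs])
    r=least_squares(f,p0,x_scale=[100,100,1]); return r.x,r.fun.reshape(-1,2)
E
cat > m.py <<'E'
from h import *
t=pickle.load(open("top0.pkl","rb")); s=pickle.load(open("scene0.pkl","rb"))
tw=lambda x,y:crop(x,y,6,190,155); sw=lambda x,y:crop(x,y,5,190,150); tr=lambda x,y:crop(x,y,6,335,185); sr=lambda x,y:crop(x,y,6,310,220)
A=[(t,(-115,185,115),tw(135,478)),(t,(-115,-185,115),tw(685,415)),(t,(115,-185,115),tw(643,75)),(t,(115,185,115),tw(97,133)),
(t,(41,-109.5,115),tw(543,195)),(t,(41,-130.5,115),tw(570,192)),(t,(-81,-130.5,115),tw(590,370)),(t,(-81,-109.5,115),tw(562,372)),(t,(70,-145,175),tw(588,132))]
B=[(s,(-115,-185,115),sw(492,347)),(s,(115,-185,115),sw(604,228)),(s,(-81,-120,115),sw(448,300))]
np.set_printoptions(precision=2,suppress=True)
for o in (A,A+B):
    p,f=fit(o,(500,50,0)); print("washer",p[:2],np.degrees(p[2]),"\n",f)
w=p
print("slot px dirs",[ray(t,tw(*q),115)[:2] for q in((556,193),(576,371))])
print("handle fit", [ray(t,tw(*q),150)[:2] for q in((205,417),(390,402))], T(w,[(107-196,65,150)]),T(w,[(-20,-120,115)]))
C=[(t,(85,65,16),tr(112,95)),(t,(85,-65,16),tr(292,122)),(t,(-85,-65,16),tr(265,357)),(t,(-85,65,16),tr(80,328))]
D=[(s,(-85,65,16),sr(75,270)),(s,(-85,-65,16),sr(237,362)),(s,(85,-65,16),sr(380,235))]
for o in (C,C+D):
    p,f=fit(o,(500,-350,0)); print("rack",p[:2],np.degrees(p[2]),"\n",f)
print("plate exp", T(p,[(0,-30,143)]))
for q in((270,173),(255,256)): print("tab end",ray(t,tr(*q),143)[:2])
for q in((260,142),(243,302)): print("sh end",ray(t,tr(*q),98)[:2])
print("large: shoulder ends / tab"); 
for q in((420,312),(560,480)): print([ray(t,tr(*q),z)[:2] for z in(90,120)])
for q in((477,350),(548,440)): print([ray(t,tr(*q),z)[:2] for z in(135,180)])
E
python3 m.py
```

```text
washer [536.36 118.46] 6.608742038234512 
 [[-0.45 -0.72]
 [-0.83 -0.78]
 [-0.56  0.36]
 [ 0.4   0.85]
 [-0.14  0.15]
 [ 0.48  0.06]
 [ 0.63 -0.05]
 [ 0.14  0.21]
 [ 0.33 -0.04]]
washer [536.2  118.23] 6.528958094310733 
 [[-0.44 -0.74]
 [-0.81 -0.67]
 [-0.46  0.45]
 [ 0.49  0.82]
 [-0.06  0.22]
 [ 0.56  0.14]
 [ 0.66  0.04]
 [ 0.17  0.29]
 [ 0.42  0.04]
 [ 0.36 -0.39]
 [ 0.69 -2.21]
 [-1.14  0.85]]
slot px dirs [array([591.67,   5.01]), array([470.05,  -8.52])]
handle fit [array([435.78, 236.65]), array([445.71, 114.65])] [[440.38 172.68 150.  ]] [[529.97  -3.27 115.  ]]
rack [ 456.47 -350.06] -8.5100336652364 
 [[ 0.02 -0.18]
 [ 0.15 -0.21]
 [-0.28  0.04]
 [ 0.11  0.34]]
rack [ 454.19 -352.66] -8.136457994079212 
 [[ 0.49  0.43]
 [ 0.65  0.2 ]
 [ 0.48  0.5 ]
 [ 0.85  1.  ]
 [-0.71 -1.35]
 [-0.27 -1.6 ]
 [ 0.25 -1.46]]
plate exp [[ 449.95 -382.36  143.  ]]
tab end [ 479.12 -384.42]
tab end [ 423.63 -373.09]
sh end [ 505.51 -387.04]
sh end [ 396.14 -372.88]
large: shoulder ends / tab
[array([ 389.82, -495.06]), array([ 387.86, -487.59])]
[array([ 276.01, -586.58]), array([ 275.76, -577.74])]
[array([ 361.58, -521.09]), array([ 359.22, -509.02])]
[array([ 301.98, -566.3 ]), array([ 301. , -553.2])]
```

```bash
cat >> h.py <<'E'
from scipy.spatial.transform import Rotation as Ro, Slerp
def plan(goal,rpy,n,g,start=None):
    from bench import r
    st=r.sense(); p=np.array(st["tool_pos"]) ; Rc=Ro.from_euler("xyz",st["tcp_rot"],degrees=True)
    Rg=Ro.from_euler("xyz",rpy,degrees=True); goal=np.array(goal,float)
    for k in range(n,0,-1):
        d=Rc.inv().apply((goal-p)/k)/1000; w=(Rc.inv()*Rg).as_rotvec()/k
        d=np.round(d,4); w=np.round(w,3)+0.
        print(f"[{(d+0.).tolist()},{w.tolist()},{g}],")
        p=p+Rc.apply(d)*1000; Rc=Rc*Ro.from_rotvec(w)
    print("end",p,Rc.as_euler("xyz",degrees=True))
def st():
    from bench import r
    np.set_printoptions(precision=2,suppress=True)
    s=r.sense()
    for k in("time","tool_pos","tcp_rot","ft_force","wrist_torque","finger_gap","joint_pos"): print(k,s[k])
E
python3 -c "
from h import *
plan((520,80,270),(180,0,77),16,0)"
```

```text
[[-0.0295, -0.023, -0.0024],[0.0, 0.0, 0.093],0],
[[-0.0315, -0.0201, -0.0024],[0.0, 0.0, 0.093],0],
[[-0.0333, -0.0171, -0.0025],[0.0, 0.0, 0.093],0],
[[-0.0347, -0.014, -0.0024],[0.0, 0.0, 0.093],0],
[[-0.0359, -0.0107, -0.0025],[0.0, 0.0, 0.093],0],
[[-0.0367, -0.0073, -0.0024],[0.0, 0.0, 0.094],0],
[[-0.0372, -0.0038, -0.0025],[0.0, 0.0, 0.093],0],
[[-0.0374, -0.0004, -0.0024],[0.0, 0.0, 0.094],0],
[[-0.0373, 0.0032, -0.0025],[0.0, 0.0, 0.093],0],
[[-0.0368, 0.0066, -0.0024],[0.0, 0.0, 0.094],0],
[[-0.036, 0.01, -0.0025],[0.0, 0.0, 0.093],0],
[[-0.035, 0.0133, -0.0024],[0.0, 0.0, 0.094],0],
[[-0.0335, 0.0166, -0.0025],[0.0, 0.0, 0.093],0],
[[-0.0319, 0.0196, -0.0024],[0.0, 0.001, 0.094],0],
[[-0.0299, 0.0225, -0.0025],[0.0, 0.0, 0.093],0],
[[-0.0276, 0.0252, -0.0025],[-0.001, 0.001, 0.094],0],
end [520.02477165  80.0161248  270.02649776] [ 1.79973265e+02 -2.22511329e-02  7.69949136e+01]
```

Emit:
{"name": "carry_out", "arguments": {"increments": [[[-0.03, -0.023, -0.006], [0, 0, 0.093], 0], [[-0.031, -0.02, -0.006], [0, 0, 0.093], 0], [[-0.033, -0.017, -0.006], [0, 0, 0.093], 0], [[-0.035, -0.014, -0.006], [0, 0, 0.093], 0], [[-0.036, -0.011, -0.006], [0, 0, 0.093], 0], [[-0.037, -0.007, -0.004], [0, 0, 0.094], 0], [[-0.037, -0.004, -0.003], [0, 0, 0.093], 0], [[-0.037, 0, -0.003], [0, 0, 0.094], 0]]}}

```text
time: 0.9
tool_pos: [348.5, 317.3, 266.4]
tcp_rot: [-179.5, 0.3, 118.7]
ft_force: [1.6, -0.5, -1.2]
finger_gap: 85.3
```

```bash
python3 -c "
from h import *
st();plan((490,60,280),(180,0,77),9,0)"
```

```text
time 0.9
tool_pos [348.45 317.32 266.44]
tcp_rot [-179.45    0.26  118.72]
ft_force [ 1.65 -0.5  -1.16]
wrist_torque [-0.05 -0.   -0.02]
finger_gap 85.31816320645056
joint_pos [ 36.23 -12.92 101.38  -0.19  92.13   7.5 ]
[[-0.0326, 0.0, -0.0014],[-0.001, 0.001, 0.081],0],
[[-0.0325, 0.0027, -0.0014],[-0.001, 0.001, 0.081],0],
[[-0.0322, 0.0053, -0.0014],[-0.001, 0.001, 0.081],0],
[[-0.0317, 0.0079, -0.0014],[-0.001, 0.001, 0.081],0],
[[-0.0309, 0.0104, -0.0015],[-0.001, 0.001, 0.081],0],
[[-0.03, 0.0129, -0.0015],[-0.001, 0.001, 0.081],0],
[[-0.0288, 0.0153, -0.0015],[-0.001, 0.001, 0.081],0],
[[-0.0275, 0.0176, -0.0015],[0.0, 0.0, 0.081],0],
[[-0.026, 0.0198, -0.0015],[-0.001, 0.001, 0.08],0],
end [490.03  60.01 280.02] [179.99  -0.03  77.01]
```

Emit:
{"name": "carry_out", "arguments": {"increments": [[[-0.036, 0, -0.001], [-0.001, 0.001, 0.09], 0], [[-0.036, 0.003, -0.001], [-0.001, 0.001, 0.09], 0], [[-0.035, 0.006, -0.001], [-0.001, 0.001, 0.09], 0], [[-0.035, 0.009, -0.001], [-0.001, 0.001, 0.09], 0], [[-0.034, 0.011, -0.001], [-0.001, 0.001, 0.09], 0], [[-0.033, 0.014, -0.001], [-0.001, 0.001, 0.09], 0], [[-0.032, 0.017, -0.001], [-0.001, 0.001, 0.09], 0], [[-0.031, 0.019, -0.001], [0, 0, 0.09], 0], [[-0.029, 0.022, -0.001], [0, 0, 0.09], 0]]}}

```text
time: 1.8
tool_pos: [491.6, 11.8, 273.7]
tcp_rot: [-179.8, 0.1, 70.3]
ft_force: [1.1, 0.9, -0.0]
finger_gap: 85.2
```

```bash
python3 -c "
from h import *
st();plan((451.8,-379.3,230),(180,0,-8.5),12,0)"
```

```text
time 1.8
tool_pos [491.64  11.81 273.7 ]
tcp_rot [-179.82    0.11   70.31]
ft_force [ 1.14  0.87 -0.01]
wrist_torque [ 0.03  0.01 -0.  ]
finger_gap 85.23823723800561
joint_pos [ -4.56 -10.1   98.18  -0.06  92.12  15.13]
[[-0.0318, 0.0079, 0.0037],[0.0, 0.0, 0.115],0],
[[-0.0307, 0.0115, 0.0037],[0.0, 0.0, 0.115],0],
[[-0.0292, 0.0149, 0.0037],[0.0, 0.0, 0.115],0],
[[-0.0273, 0.0182, 0.0037],[0.0, 0.0, 0.114],0],
[[-0.025, 0.0211, 0.0037],[0.0, 0.0, 0.115],0],
[[-0.0224, 0.0239, 0.0037],[0.0, 0.001, 0.114],0],
[[-0.0196, 0.0263, 0.0036],[0.0, 0.0, 0.115],0],
[[-0.0164, 0.0283, 0.0036],[0.0, 0.001, 0.114],0],
[[-0.0131, 0.03, 0.0036],[0.0, 0.0, 0.115],0],
[[-0.0096, 0.0313, 0.0036],[0.0, 0.001, 0.114],0],
[[-0.0059, 0.0322, 0.0037],[0.0, 0.0, 0.115],0],
[[-0.0023, 0.0327, 0.0036],[0.0, 0.001, 0.114],0],
end [ 451.76 -379.3   230.01] [-179.98   -0.01   -8.48]
```

Emit:
{"name": "carry_out", "arguments": {"increments": [[[-0.033, 0.008, 0.003], [0, 0, 0.115], 0], [[-0.031, 0.012, 0.003], [0, 0, 0.115], 0], [[-0.029, 0.015, 0.003], [0, 0, 0.115], 0], [[-0.027, 0.018, 0.003], [0, 0, 0.115], 0], [[-0.025, 0.021, 0.003], [0, 0, 0.115], 0], [[-0.022, 0.024, 0.003], [0, 0, 0.115], 0], [[-0.02, 0.026, 0.003], [0, 0, 0.115], 0], [[-0.016, 0.028, 0.003], [0, 0, 0.115], 0], [[-0.013, 0.03, 0.003], [0, 0, 0.115], 0], [[-0.01, 0.031, 0.003], [0, 0, 0.115], 0], [[0, 0, 0], [0, 0, 0], 0]]}}

```text
time: 2.9
tool_pos: [445.4, -329.8, 237.0]
tcp_rot: [-179.8, 0.6, 1.2]
ft_force: [0.5, 0.8, -0.6]
finger_gap: 85.1
```

```bash
python3 -c "
from h import *
st();plan((451.8,-379.3,200),(180,0,-8.5),4,0)"
```

```text
time 2.9
tool_pos [ 445.42 -329.78  237.04]
tcp_rot [-179.82    0.61    1.17]
ft_force [ 0.48  0.82 -0.56]
wrist_torque [-0.    0.03  0.03]
finger_gap 85.1260626481084
joint_pos [-41.63   0.84  91.63  -0.29  88.11  47.21]
[[0.0014, 0.0124, 0.0092],[-0.001, 0.003, 0.042],0],
[[0.0019, 0.0124, 0.0092],[0.0, 0.003, 0.042],0],
[[0.0025, 0.0123, 0.0092],[-0.001, 0.002, 0.042],0],
[[0.0029, 0.0121, 0.0093],[0.0, 0.003, 0.043],0],
end [ 451.78 -379.3   200.01] [-179.99   -0.     -8.51]
```

Emit:
{"name": "carry_out", "arguments": {"increments": [[[0.001, 0.012, 0.009], [-0.001, 0.003, 0.042], 0], [[0.002, 0.012, 0.009], [0, 0.003, 0.042], 0], [[0.002, 0.012, 0.009], [0, 0.003, 0.042], 0], [[0, 0, 0], [0, 0, 0], 0], [[0, 0, 0], [0, 0, 0], 0]]}}

```text
time: 3.4
tool_pos: [449.6, -366.7, 205.4]
tcp_rot: [-179.8, 0.2, -6.5]
ft_force: [-0.4, -1.0, -0.8]
finger_gap: 85.3
```

```bash
python3 -c "
from h import *
st();plan((451.8,-379.3,160),(180,0,-8.5),3,0)"
```

```text
time 3.4
tool_pos [ 449.63 -366.72  205.4 ]
tcp_rot [-179.77    0.2    -6.46]
ft_force [-0.4  -1.03 -0.76]
wrist_torque [ 0.01 -0.02  0.07]
finger_gap 85.26827249464534
joint_pos [-44.3    5.46  90.14   0.06  84.7   52.15]
[[0.0012, 0.0041, 0.0151],[-0.001, 0.001, 0.012],0],
[[0.0013, 0.0041, 0.0151],[-0.001, 0.001, 0.012],0],
[[0.0013, 0.0041, 0.0152],[-0.002, 0.002, 0.012],0],
end [ 451.77 -379.25  159.96] [180.    -0.02  -8.52]
```

Emit:
{"name": "carry_out", "arguments": {"increments": [[[0.001, 0.004, 0.013], [-0.001, 0.001, 0.012], 0], [[0.001, 0.004, 0.013], [-0.001, 0.001, 0.012], 0], [[0.001, 0.004, 0.013], [-0.001, 0.001, 0.012], 0], [[0, 0, 0], [0, 0, 0], 0], [[0, 0, 0], [0, 0, 0], 0]]}}

```text
time: 3.9
tool_pos: [451.6, -378.2, 162.5]
tcp_rot: [-179.9, 0.1, -8.5]
ft_force: [-1.0, -0.6, -0.9]
finger_gap: 85.5
```

```bash
python3 -c "
from h import *
from bench import r
st();plan((451.8,-379.3,130),(180,0,-8.5),3,0)
for n,b in(('top',(195,270,345,420)),('scene',(190,320,300,460))):
    s=r.snapshot(n); cv2.imwrite(f'pics/{n}1.png',cv2.resize(s['image'][b[0]:b[1],b[2]:b[3]],None,fx=4,fy=4,interpolation=cv2.INTER_CUBIC))
"
```

```text
time 3.9
tool_pos [ 451.56 -378.24  162.47]
tcp_rot [-179.92    0.05   -8.54]
ft_force [-0.99 -0.64 -0.9 ]
wrist_torque [-0.04 -0.06  0.02]
finger_gap 85.51894241559759
joint_pos [-44.96   8.24  91.69   0.04  80.16  53.57]
[[0.0001, 0.0004, 0.0108],[0.0, 0.0, 0.0],0],
[[0.0002, 0.0003, 0.0108],[-0.001, 0.0, 0.0],0],
[[0.0001, 0.0003, 0.0109],[0.0, 0.001, -0.001],0],
end [ 451.79 -379.25  129.97] [-179.98   -0.01   -8.48]
```

View pics/scene1.png

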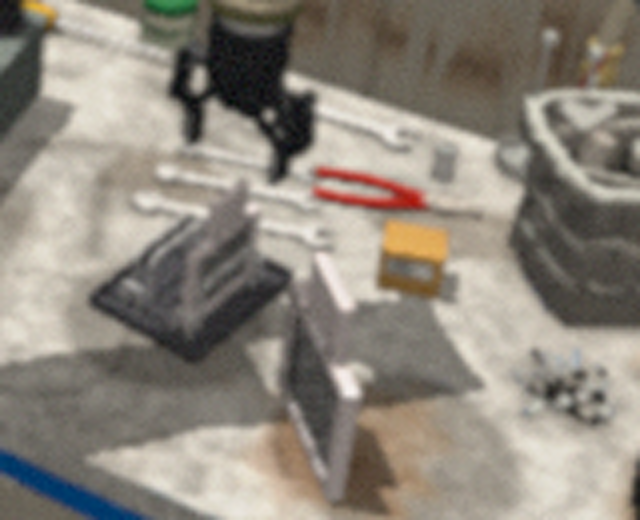

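The fingers at (190,130) and (285,165) in the crop straddle the small plate's tab at (237,190). The larger look-alike at (320,360) stands clear.

Emit:
{"name": "carry_out", "arguments": {"increments": [[[0, 0.0005, 0.012], [0, 0, 0], 0], [[0, 0.0005, 0.012], [0, 0, 0], 0], [[0, 0, 0.012], [0, 0, 0], 0], [[0, 0, 0.01], [0, 0, 0], 0], [[0, 0, 0.006], [0, 0, 0], 0], [[0, 0, 0], [0, 0, 0], 0], [[0, 0, 0], [0, 0, 0], 0]]}}

```text
time: 4.7
tool_pos: [451.5, -379.0, 106.3]
tcp_rot: [-179.9, 0.0, -8.5]
ft_force: [-0.8, 0.3, 0.2]
finger_gap: 85.4
```

```bash
python3 -c "
from h import *
from bench import r
st()
for n,b in(('top',(195,270,345,420)),('scene',(190,320,300,460))):
    s=r.snapshot(n); cv2.imwrite(f'pics/{n}2.png',cv2.resize(s['image'][b[0]:b[1],b[2]:b[3]],None,fx=4,fy=4,interpolation=cv2.INTER_CUBIC))
"
```

```text
time 4.7
tool_pos [ 451.46 -379.    106.27]
tcp_rot [-179.93    0.03   -8.51]
ft_force [-0.83  0.34  0.18]
wrist_torque [0.04 0.01 0.01]
finger_gap 85.39003350882312
joint_pos [-45.02  11.18  94.53   0.04  74.36  53.47]
```

View pics/scene2.png

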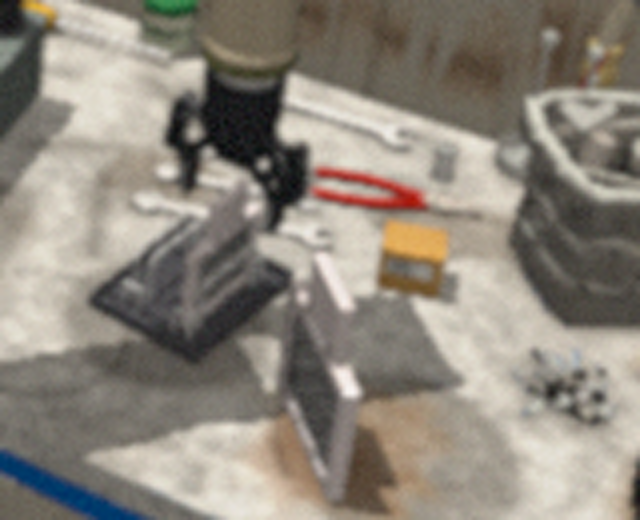

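Emit:
{"name": "carry_out", "arguments": {"increments": [[[0, 0, 0], [0, 0, 0], 0.5], [[0, 0, 0], [0, 0, 0], 0.7], [[0, 0, 0], [0, 0, 0], 0.85], [[0, 0, 0], [0, 0, 0], 1], [[0, 0, 0], [0, 0, 0], 1], [[0, 0, 0], [0, 0, 0], 1], [[0, 0, 0], [0, 0, 0], 1], [[0, 0, 0], [0, 0, 0], 1]], "newtons": 60}}

```text
time: 5.6
tool_pos: [452.8, -380.2, 109.0]
tcp_rot: [179.9, -0.2, -8.5]
ft_force: [-0.4, -0.8, 0.7]
finger_gap: 9.2
```

```bash
python3 -c "
from h import *
st()"
```

```text
time 5.6
tool_pos [ 452.77 -380.16  109.02]
tcp_rot [179.92  -0.18  -8.5 ]
ft_force [-0.44 -0.83  0.74]
wrist_torque [0.09 0.02 0.04]
finger_gap 9.166218796876285
joint_pos [-45.01  11.03  94.39   0.05  74.38  53.48]
```

Emit:
{"name": "carry_out", "arguments": {"increments": [[[0, 0, -0.01], [0, 0, 0], 1], [[0, 0, -0.015], [0, 0, 0], 1], [[0, 0, -0.02], [0, 0, 0], 1], [[0, 0, -0.02], [0, 0, 0], 1], [[0, 0, -0.02], [0, 0, 0], 1], [[0, 0, -0.01], [0, 0, 0], 1], [[0, 0, 0], [0, 0, 0], 1], [[0, 0, 0], [0, 0, 0], 1]]}}

```text
time: 6.4
tool_pos: [451.1, -379.2, 210.2]
tcp_rot: [180.0, -0.0, -8.5]
ft_force: [-0.5, -1.0, -3.7]
finger_gap: 9.4
```

```bash
python3 -c "
from h import *
from bench import r
st()
for n,b in(('scene',(190,320,300,460)),):
    s=r.snapshot(n); cv2.imwrite(f'pics/{n}3.png',cv2.resize(s['image'][b[0]:b[1],b[2]:b[3]],None,fx=4,fy=4,interpolation=cv2.INTER_CUBIC))
plan((475,-250,265),(180,0,-3),6,1)"
```

```text
time 6.4
tool_pos [ 451.11 -379.22  210.25]
tcp_rot [179.99  -0.02  -8.51]
ft_force [-0.48 -1.02 -3.66]
wrist_torque [-0.01 -0.03  0.01]
finger_gap 9.367338072022735
joint_pos [-45.04   6.39  88.64   0.    84.95  53.48]
[[0.0008, -0.0219, -0.0092],[0.0, 0.0, -0.016],1],
[[0.0011, -0.0219, -0.0091],[0.0, 0.0, -0.016],1],
[[0.0015, -0.0218, -0.0092],[0.0, 0.0, -0.016],1],
[[0.0018, -0.0218, -0.0091],[0.0, 0.0, -0.016],1],
[[0.0021, -0.0218, -0.0092],[0.0, 0.0, -0.016],1],
[[0.0025, -0.0218, -0.0091],[0.0, 0.0, -0.016],1],
end [ 475.01 -249.95  264.96] [179.99  -0.01  -3.02]
```

View pics/scene3.png

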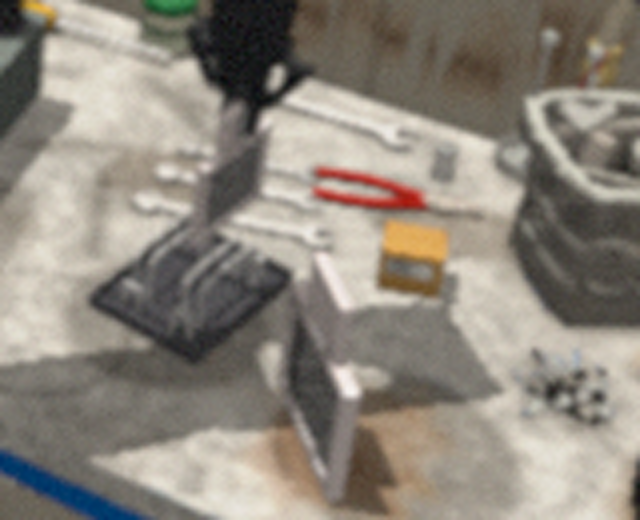

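Emit:
{"name": "carry_out", "arguments": {"increments": [[[0.001, -0.02, -0.02], [0, 0, -0.018], 1], [[0.001, -0.03, -0.02], [0, 0, -0.018], 1], [[0.002, -0.035, -0.02], [0, 0, -0.018], 1], [[0.002, -0.035, -0.015], [0, 0, -0.018], 1], [[0.003, -0.035, -0.008], [0, 0, -0.018], 1], [[0.005, -0.035, -0.004], [0, 0, -0.018], 1], [[0.006, -0.035, -0.004], [0, 0, -0.018], 1], [[0.008, -0.033, -0.003], [0, 0, -0.018], 1], [[0.01, -0.03, -0.003], [0, 0, -0.018], 1], [[0.01, -0.025, 0], [0, 0, -0.018], 1], [[0.005, -0.015, 0], [0, 0, -0.018], 1], [[0, 0, 0], [0, 0, 0], 1]]}}

```text
time: 7.65
tool_pos: [520.2, -38.6, 295.1]
tcp_rot: [-179.2, 1.2, 3.1]
ft_force: [0.1, -1.0, -3.5]
finger_gap: 9.1
```

```bash
python3 -c "
from h import *
st()
plan((530.5,-2.5,285),(180,0,6.5),5,1)"
```

```text
time 7.65
tool_pos [520.19 -38.6  295.08]
tcp_rot [-179.19    1.19    3.14]
ft_force [ 0.12 -1.01 -3.45]
wrist_torque [-0.05  0.01  0.01]
finger_gap 9.13447903660501
joint_pos [-10.23  -4.49  90.84   0.51  94.99  76.67]
[[0.0025, -0.0071, 0.0021],[-0.003, 0.004, -0.012],1],
[[0.0026, -0.007, 0.002],[-0.003, 0.004, -0.012],1],
[[0.0026, -0.007, 0.002],[-0.003, 0.004, -0.012],1],
[[0.0027, -0.007, 0.0021],[-0.003, 0.004, -0.011],1],
[[0.0028, -0.007, 0.002],[-0.003, 0.004, -0.012],1],
end [530.46  -2.49 285.02] [179.98   0.02   6.52]
```

Emit:
{"name": "carry_out", "arguments": {"increments": [[[0.002, -0.007, 0.002], [-0.003, 0.004, -0.012], 1], [[0.002, -0.007, 0.002], [-0.003, 0.004, -0.012], 1], [[0.002, -0.007, 0.002], [-0.003, 0.004, -0.012], 1], [[0.002, -0.006, 0.002], [-0.003, 0.004, -0.012], 1], [[0, 0, 0], [0, 0, 0], 1], [[0, 0, 0], [0, 0, 0], 1]]}}

```text
time: 8.25
tool_pos: [525.0, -10.5, 283.5]
tcp_rot: [-179.9, 0.4, 6.0]
ft_force: [-0.3, -0.1, -3.4]
finger_gap: 8.9
```

```bash
python3 -c "
from h import *
st()
plan((530.5,-2.5,270),(180,0,6.5),3,1)"
```

```text
time 8.25
tool_pos [524.98 -10.5  283.49]
tcp_rot [-179.89    0.45    5.99]
ft_force [-0.28 -0.05 -3.42]
wrist_torque [-0.06 -0.07  0.  ]
finger_gap 8.929444296003643
joint_pos [-6.75 -4.67 92.2   0.01 92.93 77.27]
[[0.0021, -0.0025, 0.0045],[-0.001, 0.003, -0.003],1],
[[0.0022, -0.0024, 0.0045],[0.0, 0.002, -0.003],1],
[[0.0021, -0.0024, 0.0045],[-0.001, 0.003, -0.003],1],
end [530.49  -2.55 269.97] [179.99  -0.01   6.5 ]
```

Emit:
{"name": "carry_out", "arguments": {"increments": [[[0.002, -0.003, 0.007], [-0.001, 0.002, -0.003], 1], [[0.002, -0.003, 0.007], [0, 0.002, -0.003], 1], [[0.001, -0.002, 0.007], [0, 0.002, -0.003], 1], [[0.001, -0.001, 0.007], [0, 0, 0], 1], [[0, 0, 0], [0, 0, 0], 1], [[0, 0, 0], [0, 0, 0], 1]]}}

```text
time: 8.85
tool_pos: [529.9, -0.8, 252.3]
tcp_rot: [-180.0, 0.1, 6.5]
ft_force: [0.1, 1.3, -3.1]
finger_gap: 9.5
```

```bash
cat > look.py <<'E'
import sys
from h import *
from bench import r
st()
n=sys.argv[1]; b=[int(v) for v in sys.argv[2].split(',')]; f=float(sys.argv[3]); s=r.snapshot(n); pickle.dump(s,open(sys.argv[4]+'.pkl','wb'))
cv2.imwrite(f'pics/{sys.argv[4]}.png',cv2.resize(s['image'][b[0]:b[1],b[2]:b[3]],None,fx=f,fy=f,interpolation=cv2.INTER_CUBIC))
E
python3 look.py scene 130,230,240,360 6 s4; python3 look.py top 140,240,230,330 6 t4; python3 -c "
from h import *
plan((530.5,-2.5,240),(180,0,6.5),3,1)"
```

```text
time 8.85
tool_pos [529.95  -0.84 252.26]
tcp_rot [-179.96    0.13    6.47]
ft_force [ 0.06  1.35 -3.13]
wrist_torque [ 0.01 -0.01  0.  ]
finger_gap 9.494394779619233
joint_pos [-5.65 -3.75 94.55  0.02 89.33 77.88]
time 8.9
tool_pos [529.87  -0.83 252.19]
tcp_rot [-179.95    0.14    6.47]
ft_force [ 0.86  0.02 -3.67]
wrist_torque [0.03 0.02 0.03]
finger_gap 9.389781223255119
joint_pos [-5.65 -3.75 94.56  0.02 89.34 77.89]
[[0.0001, 0.0006, 0.0042],[0.0, 0.001, 0.0],1],
[[0.0001, 0.0005, 0.0042],[0.0, 0.001, 0.0],1],
[[0.0001, 0.0006, 0.0041],[-0.001, 0.0, -0.001],1],
end [530.4913631   -2.55058827 240.00218557] [1.79983417e+02 1.47809708e-03 6.52110923e+00]
```

View pics/s4.png

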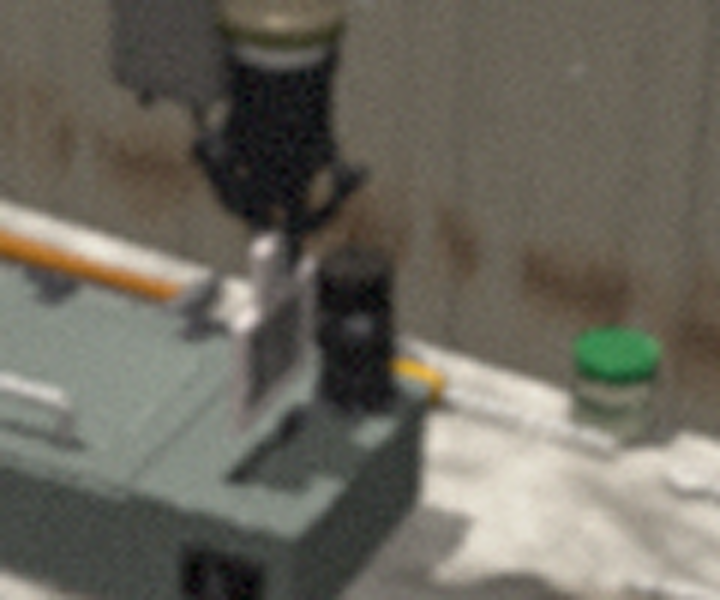

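View pics/t4.png

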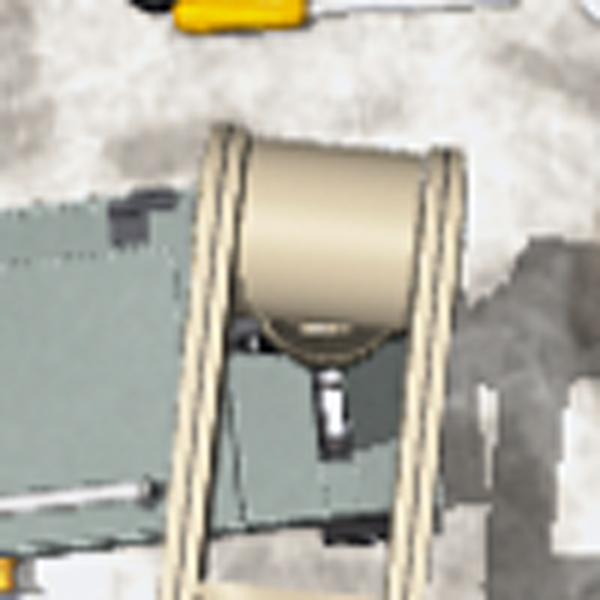

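```bash
python3 -c "
from h import *
s=pickle.load(open('s4.pkl','rb'));t=pickle.load(open('t4.pkl','rb'))
p=(529.9,-0.83,np.radians(6.47))
for z in(150,151): print('plate near-bottom proj',proj(s,T(p,[(-55,-5,z),(-55,5,z),(-55,0,z+90)])))
print('obs bottom',crop(245,430,6,240,130),'shoulder',crop(245,328,6,240,130))
w=(536.3,118.4,np.radians(6.55))
print('slot near/far proj',proj(s,T(w,[(-81,-109.5,115),(-81,-130.5,115),(41,-130.5,115)])))
print('obs near L corner',crop(232,476,6,240,130),'R',crop(270,487,6,240,130))
print('top: slot/plate near', ray(t,crop(335,447,6,230,140),115), T(w,[(-81,-120,115)]), ray(t,crop(334,434,6,230,140),240),T(p,[(-55,0,240)]))
print('tab near', ray(t,crop(330,377,6,230,140),240))
"

```

```text
plate near-bottom proj [[279.37366891 202.88005377]
 [277.24526178 202.26975925]
 [278.57611021 183.91161594]]
plate near-bottom proj [[279.37686689 202.67766685]
 [277.24786713 202.06759352]
 [278.57916086 183.6989121 ]]
obs bottom (280.4166666666667, 201.25) shoulder (280.4166666666667, 184.25)
slot near/far proj [[275.83245805 209.77528301]
 [280.27377684 211.07630021]
 [292.88926909 197.58850474]]
obs near L corner (278.25, 208.91666666666669) R (284.5833333333333, 210.75)
top: slot/plate near [479.5515683   -7.84702294 115.        ] [[469.51713926 -10.05641094 115.        ]] [473.86585152  -6.59128792 240.        ] [[475.25029541  -7.02756309 240.        ]]
tab near [510.24072698  -4.07060268 240.        ]
```

Emit:
{"name": "carry_out", "arguments": {"increments": [[[0, 0.001, 0.006], [0, 0.001, 0], 1], [[0, 0.0005, 0.006], [0, 0.001, 0], 1], [[0, 0, 0.006], [0, 0, 0], 1], [[0, 0, 0.005], [0, 0, 0], 1], [[0, 0, 0.004], [0, 0, 0], 1], [[0, 0, 0], [0, 0, 0], 1], [[0, 0, 0], [0, 0, 0], 1]]}}

```text
time: 9.65
tool_pos: [530.3, -2.8, 223.3]
tcp_rot: [-180.0, -0.0, 6.4]
ft_force: [-0.4, 0.2, -3.1]
finger_gap: 9.2
```

```bash
python3 look.py scene 130,230,240,360 6 s5
```

```text
time 9.65
tool_pos [530.28  -2.82 223.34]
tcp_rot [-179.97   -0.04    6.43]
ft_force [-0.36  0.22 -3.13]
wrist_torque [-0.03  0.03 -0.01]
finger_gap 9.193709051839617
joint_pos [-5.87 -3.18 97.01  0.04 86.13 77.69]
```

View pics/s5.png

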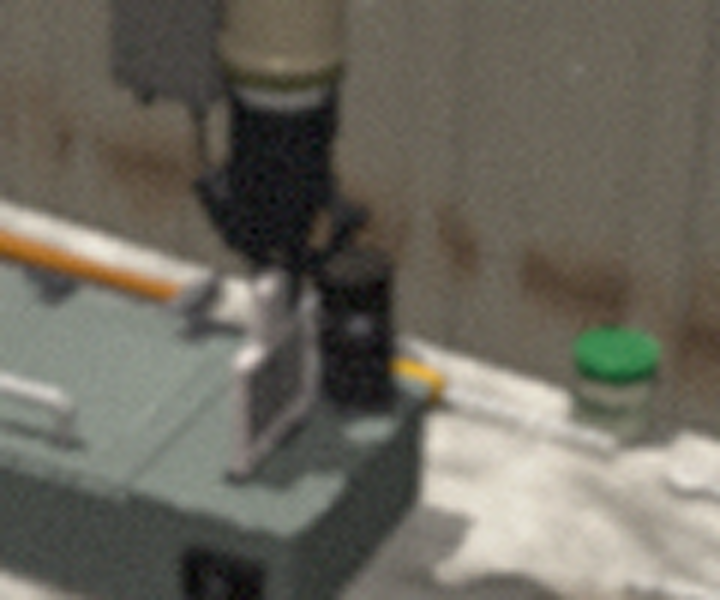

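Emit:
{"name": "carry_out", "arguments": {"increments": [[[0, 0, 0.005], [0, 0, 0], 1], [[0, 0, 0.004], [0, 0, 0], 1], [[0, 0, 0.004], [0, 0, 0], 1], [[0, 0, 0.004], [0, 0, 0], 1], [[0, 0, 0], [0, 0, 0], 1]]}}

```text
time: 10.2
tool_pos: [530.7, -2.7, 205.4]
tcp_rot: [-180.0, -0.1, 6.4]
ft_force: [-0.5, 0.1, -4.7]
finger_gap: 9.1
```

```bash
python3 -c "
from h import *
st()"
```

```text
time 10.2
tool_pos [530.67  -2.7  205.44]
tcp_rot [-179.97   -0.1     6.44]
ft_force [-0.47  0.06 -4.66]
wrist_torque [0.05 0.03 0.02]
finger_gap 9.122477899644167
joint_pos [-5.86 -2.62 98.36  0.05 84.17 77.69]
```

Emit:
{"name": "carry_out", "arguments": {"increments": [[[0, 0, 0.004], [0, 0, 0], 1], [[0, 0, 0.004], [0, 0, 0], 1], [[0, 0, 0.004], [0, 0, 0], 1], [[0, 0, 0.004], [0, 0, 0], 1], [[0, 0, 0], [0, 0, 0], 1]]}}

```text
time: 10.7
tool_pos: [531.0, -2.0, 188.5]
tcp_rot: [-179.9, -0.2, 6.5]
ft_force: [0.4, 1.1, -3.3]
finger_gap: 9.5
```

```bash
python3 -c "
from h import *
st()"
```

```text
time 10.7
tool_pos [530.96  -2.   188.5 ]
tcp_rot [-179.92   -0.15    6.47]
ft_force [ 0.36  1.11 -3.34]
wrist_torque [ 0.21 -0.08  0.08]
finger_gap 9.50626927674348
joint_pos [-5.83 -2.01 99.55  0.11 82.33 77.68]
```

In the guide with almost no contact force; continuing down.

Emit:
{"name": "carry_out", "arguments": {"increments": [[[0, 0, 0.005], [0, 0, 0], 1], [[0, 0, 0.006], [0, 0, 0], 1], [[0, 0, 0.006], [0, 0, 0], 1], [[0, 0, 0.006], [0, 0, 0], 1], [[0, 0, 0.006], [0, 0, 0], 1], [[0, 0, 0.006], [0, 0, 0], 1], [[0, 0, 0], [0, 0, 0], 1]]}}

```text
time: 11.4
tool_pos: [530.9, -1.8, 149.8]
tcp_rot: [-179.9, -0.1, 6.5]
ft_force: [1.2, 1.0, -4.4]
finger_gap: 8.9
```

```bash
python3 -c "
from h import *
st()"
```

```text
time 11.4
tool_pos [530.9   -1.81 149.81]
tcp_rot [-179.9    -0.13    6.47]
ft_force [ 1.23  1.01 -4.43]
wrist_torque [ 0.25 -0.12  0.1 ]
finger_gap 8.892762216268537
joint_pos [ -5.82  -0.27 101.98   0.13  78.19  77.68]
```

Emit:
{"name": "carry_out", "arguments": {"increments": [[[0, 0, 0.005], [0, 0, 0], 1], [[0, 0, 0.005], [0, 0, 0], 1], [[0, 0, 0.004], [0, 0, 0], 1], [[0, 0, 0.002], [0, 0, 0], 1], [[0, 0, 0], [0, 0, 0], 1]]}}

```text
time: 11.9
tool_pos: [531.2, -1.7, 132.7]
tcp_rot: [-179.9, -0.2, 6.5]
ft_force: [0.3, 0.6, -3.8]
finger_gap: 9.3
```

```bash
python3 -c "
from h import *
st()"
```

```text
time 11.9
tool_pos [531.15  -1.75 132.67]
tcp_rot [-179.91   -0.16    6.48]
ft_force [ 0.35  0.6  -3.81]
wrist_torque [ 0.23 -0.02  0.05]
finger_gap 9.343064228237438
joint_pos [ -5.81   0.66 102.91   0.13  76.3   77.68]
```

Emit:
{"name": "carry_out", "arguments": {"increments": [[[0, 0, 0.0025], [0, 0, 0], 1], [[0, 0, 0.002], [0, 0, 0], 1], [[0, 0, 0], [0, 0, 0], 1]]}}

```text
time: 12.2
tool_pos: [531.4, -1.7, 128.1]
tcp_rot: [-179.9, -0.2, 6.5]
ft_force: [0.4, 0.9, -4.8]
finger_gap: 9.3
```

```bash
python3 -c "
from h import *
st()"
```

```text
time 12.2
tool_pos [531.39  -1.7  128.14]
tcp_rot [-179.91   -0.19    6.49]
ft_force [ 0.41  0.87 -4.77]
wrist_torque [ 0.28 -0.05  0.08]
finger_gap 9.28627903730074
joint_pos [ -5.8    0.92 103.14   0.13  75.77  77.68]
```

Emit:
{"name": "carry_out", "arguments": {"increments": [[[0, 0, 0.0015], [0, 0, 0], 1], [[0, 0, 0.001], [0, 0, 0], 1], [[0, 0, 0.001], [0, 0, 0], 1], [[0, 0, 0], [0, 0, 0], 1]]}}

```text
time: 12.6
tool_pos: [531.8, -1.7, 126.1]
tcp_rot: [-179.9, -0.2, 6.5]
ft_force: [0.2, 1.5, -4.2]
finger_gap: 8.8
```

```bash
python3 -c "
from h import *
st()"
```

```text
time 12.6
tool_pos [531.78  -1.65 126.12]
tcp_rot [-179.92   -0.24    6.49]
ft_force [ 0.23  1.55 -4.21]
wrist_torque [0.26 0.05 0.04]
finger_gap 8.842583264127864
joint_pos [ -5.79   1.05 103.23   0.14  75.5   77.68]
```

Emit:
{"name": "carry_out", "arguments": {"increments": [[[0, 0, 0.0015], [0, 0, 0], 1], [[0, 0, 0.0015], [0, 0, 0], 1], [[0, 0, 0], [0, 0, 0], 1]]}}

```text
time: 12.9
tool_pos: [532.2, -1.6, 126.2]
tcp_rot: [-179.9, -0.3, 6.5]
ft_force: [0.2, 1.0, -5.1]
finger_gap: 9.6
```

```bash
python3 -c "
from h import *
st()"
```

```text
time 12.9
tool_pos [532.16  -1.6  126.2 ]
tcp_rot [-179.93   -0.29    6.51]
ft_force [ 0.23  1.04 -5.09]
wrist_torque [0.31 0.04 0.14]
finger_gap 9.589193430313864
joint_pos [ -5.78   1.05 103.23   0.13  75.45  77.68]
```

Emit:
{"name": "carry_out", "arguments": {"increments": [[[-0.0005, 0, 0.003], [0, -0.003, 0], 1], [[-0.0005, 0, 0.003], [0, -0.002, 0], 1]]}}

```text
time: 13.1
tool_pos: [532.9, -1.6, 126.0]
tcp_rot: [-180.0, -0.2, 6.5]
ft_force: [-15.3, 3.3, 26.9]
finger_gap: 9.2
```

```bash
python3 look.py scene 130,230,240,360 6 s6
```

```text
time 13.1
tool_pos [532.92  -1.62 125.99]
tcp_rot [-179.96   -0.23    6.53]
ft_force [-15.26   3.26  26.88]
wrist_torque [0.66 2.81 0.11]
finger_gap 9.218649893903805
joint_pos [ -5.75   1.23 103.06   0.09  75.49  77.71]
```

View pics/s6.png

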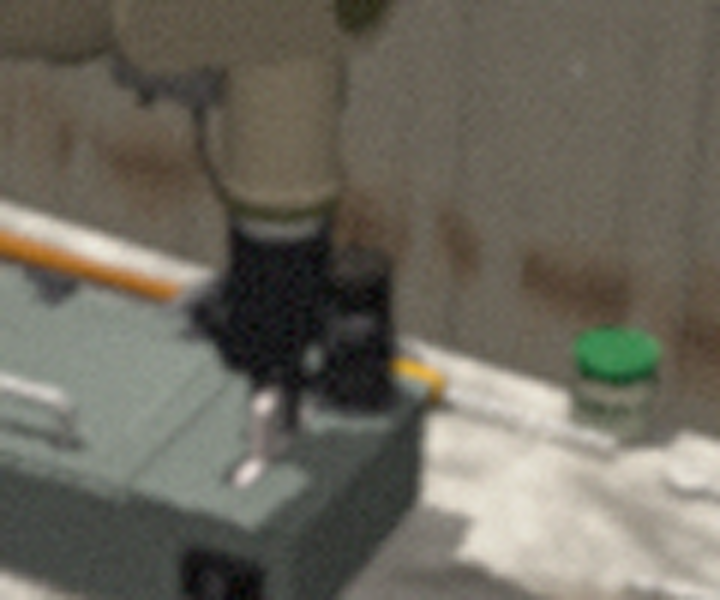

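Emit:
{"name": "carry_out", "arguments": {"increments": [[[-0.001, 0, -0.0005], [0, 0, 0], 1], [[0, 0, 0], [0, 0, 0], 1], [[0, 0, 0], [0, 0, 0], 1]]}}

```text
time: 13.45
tool_pos: [532.3, -1.6, 126.6]
tcp_rot: [-180.0, -0.3, 6.5]
ft_force: [-0.0, 1.9, -3.1]
finger_gap: 9.2
```

```bash
python3 -c "
from h import *
st()"
```

```text
time 13.45
tool_pos [532.31  -1.6  126.64]
tcp_rot [-179.97   -0.31    6.53]
ft_force [-0.02  1.88 -3.14]
wrist_torque [ 0.26 -0.03  0.08]
finger_gap 9.152552502701962
joint_pos [ -5.76   1.03 103.2    0.1   75.48  77.69]
```

Emit:
{"name": "carry_out", "arguments": {"increments": [[[0, 0, 0.002], [0, 0, 0], 1], [[0, 0, 0.0015], [0, 0, 0], 1], [[0, 0, 0], [0, 0, 0], 0.7], [[0, 0, 0], [0, 0, 0], 0.5], [[0, 0, 0], [0, 0, 0], 0.3], [[0, 0, 0], [0, 0, 0], 0.3], [[0, 0, 0], [0, 0, 0], 0.3]]}}

```text
time: 14.15
tool_pos: [534.0, -2.8, 125.9]
tcp_rot: [179.9, -0.5, 6.5]
ft_force: [0.2, 0.2, -0.6]
finger_gap: 60.0
```

```bash
python3 -c "
from h import *
st()"
```

```text
time 14.15
tool_pos [534.    -2.76 125.91]
tcp_rot [179.91  -0.47   6.5 ]
ft_force [ 0.15  0.15 -0.62]
wrist_torque [-0.04  0.   -0.  ]
finger_gap 59.971526292925915
joint_pos [ -5.8    1.16 103.15   0.01  75.21  77.7 ]
```

Released. Rise straight up, then look.

Emit:
{"name": "carry_out", "arguments": {"increments": [[[0, 0, -0.015], [0, 0, 0], 0.3], [[0, 0, -0.03], [0, 0, 0], 0.3], [[0, 0, -0.03], [0, 0, 0], 0.3], [[0, 0, -0.03], [0, 0, 0], 0.3], [[-0.01, -0.02, -0.02], [0, 0, 0], 0.3], [[-0.02, -0.03, -0.02], [0, 0, 0.1], 0.3], [[-0.02, -0.03, 0], [0, 0, 0.1], 0.3], [[-0.02, -0.03, 0], [0, 0, 0.1], 0.3]]}}

```text
time: 14.95
tool_pos: [458.9, 104.6, 283.6]
tcp_rot: [-179.9, -0.7, -11.6]
ft_force: [0.7, -0.4, 0.3]
finger_gap: 59.5
```

```bash
python3 look.py scene 150,270,190,350 5 s7; python3 look.py top 155,255,190,320 6 t7
```

```text
time 14.95
tool_pos [458.9  104.64 283.63]
tcp_rot [-179.89   -0.69  -11.59]
ft_force [ 0.73 -0.36  0.27]
wrist_torque [-0.    0.01  0.01]
finger_gap 59.48074882143671
joint_pos [  6.69 -14.53 100.96  -0.12  92.88 108.27]
time 15.0
tool_pos [457.22 108.97 284.49]
tcp_rot [-179.71   -0.66  -11.98]
ft_force [1.25 5.06 0.79]
wrist_torque [0.12 0.01 0.03]
finger_gap 60.10663770550848
joint_pos [  7.11 -14.7  101.01   0.06  92.97 109.08]
```

View pics/s7.png

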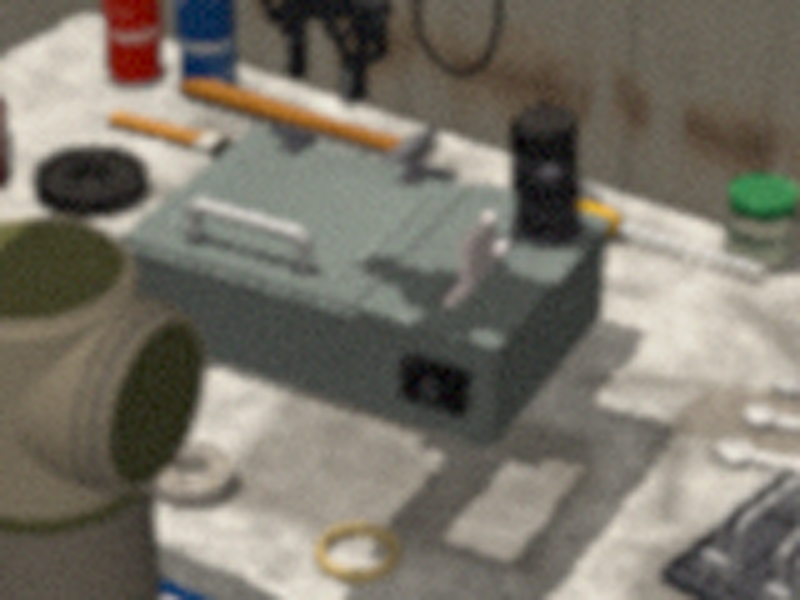

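View pics/t7.png

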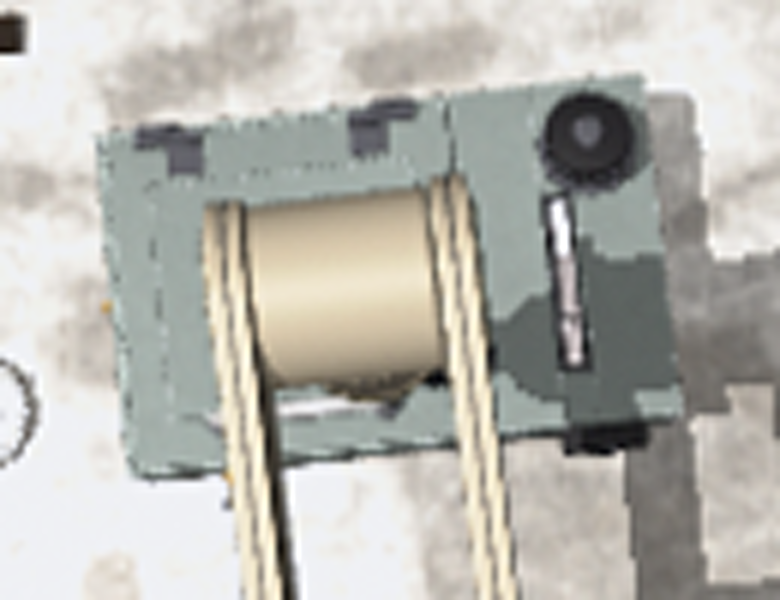

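```bash
python3 -c "
from h import *
s=pickle.load(open('s7.pkl','rb'))
print(proj(s,[(440.5,173,150)]),crop(250,219,5,190,150))
plan((440.5,173,260),(180,0,96.5),14,0.3)"
```

```text
[[239.00533312 193.30252535]] (239.6, 193.4)
[[-0.0022, -0.0044, 0.0017],[0.001, -0.001, -0.134],0.3],
[[-0.0016, -0.0046, 0.0017],[0.001, -0.001, -0.134],0.3],
[[-0.001, -0.0048, 0.0017],[0.001, -0.001, -0.135],0.3],
[[-0.0003, -0.0049, 0.0017],[0.001, -0.001, -0.134],0.3],
[[0.0003, -0.0049, 0.0017],[0.001, -0.001, -0.135],0.3],
[[0.001, -0.0048, 0.0017],[0.0, -0.001, -0.134],0.3],
[[0.0016, -0.0046, 0.0017],[0.001, -0.001, -0.135],0.3],
[[0.0022, -0.0043, 0.0018],[0.0, -0.001, -0.134],0.3],
[[0.0028, -0.004, 0.0017],[0.001, -0.001, -0.135],0.3],
[[0.0033, -0.0035, 0.0018],[0.0, -0.001, -0.134],0.3],
[[0.0038, -0.0031, 0.0017],[0.0, -0.001, -0.135],0.3],
[[0.0041, -0.0025, 0.0018],[0.001, -0.001, -0.134],0.3],
[[0.0044, -0.002, 0.0017],[0.0, -0.001, -0.135],0.3],
[[0.0047, -0.0013, 0.0018],[0.001, 0.0, -0.134],0.3],
end [440.54450919 172.9792916  259.95306258] [-1.79990794e+02 -1.29385987e-02  9.64967498e+01]
```

Emit:
{"name": "carry_out", "arguments": {"increments": [[[-0.002, -0.005, 0.002], [0.001, -0.001, -0.147], 0.3], [[-0.002, -0.005, 0.002], [0.001, -0.001, -0.147], 0.3], [[-0.001, -0.005, 0.002], [0.001, -0.001, -0.147], 0.3], [[0, -0.005, 0.002], [0.001, -0.001, -0.147], 0.3], [[0, -0.005, 0.002], [0.001, -0.001, -0.147], 0.3], [[0.001, -0.005, 0.002], [0, -0.001, -0.147], 0.3], [[0.002, -0.005, 0.002], [0.001, -0.001, -0.147], 0.3], [[0.002, -0.004, 0.002], [0, -0.001, -0.147], 0.3], [[0.003, -0.004, 0.002], [0.001, -0.001, -0.147], 0.3], [[0.003, -0.004, 0.002], [0, -0.001, -0.147], 0.3], [[0, 0, 0], [0, 0, 0], 0.3]]}}

```text
time: 16.15
tool_pos: [443.8, 153.0, 274.0]
tcp_rot: [179.3, -0.2, 75.0]
ft_force: [0.4, -0.3, -0.3]
finger_gap: 59.7
```

```bash
python3 -c "
from h import *
st()
plan((440.5,173,220),(180,0,96.5),6,0.3)"
```

```text
time 16.15
tool_pos [443.8  152.99 273.95]
tcp_rot [179.3   -0.21  75.04]
ft_force [ 0.36 -0.3  -0.26]
wrist_torque [-0.03  0.    0.05]
finger_gap 59.72856840747829
joint_pos [ 12.87 -14.67 102.07  -0.14  91.88  27.82]
[[0.003, -0.0015, 0.009],[0.002, 0.0, -0.062],0.3],
[[0.0031, -0.0013, 0.009],[0.002, 0.0, -0.063],0.3],
[[0.0032, -0.0011, 0.009],[0.002, 0.0, -0.062],0.3],
[[0.0033, -0.0008, 0.009],[0.002, 0.0, -0.063],0.3],
[[0.0033, -0.0006, 0.009],[0.002, -0.001, -0.062],0.3],
[[0.0034, -0.0004, 0.0089],[0.003, 0.0, -0.063],0.3],
end [440.54 172.98 220.04] [-180.     -0.01   96.53]
```

Emit:
{"name": "carry_out", "arguments": {"increments": [[[0.003, -0.002, 0.01], [0.002, 0, -0.07], 0.3], [[0.003, -0.001, 0.01], [0.002, 0, -0.07], 0.3], [[0.003, -0.001, 0.01], [0.002, 0, -0.07], 0.3], [[0.004, -0.001, 0.01], [0.002, 0, -0.06], 0.3], [[0.004, -0.001, 0.01], [0.002, 0, -0.06], 0.3], [[0, 0, 0], [0, 0, 0], 0.3], [[0, 0, 0], [0, 0, 0], 0.3]]}}

```text
time: 16.85
tool_pos: [443.5, 168.0, 227.7]
tcp_rot: [179.5, -0.0, 93.0]
ft_force: [0.0, 0.5, -0.4]
finger_gap: 59.7
```

```bash
python3 -c "
from h import *
st()
plan((440.5,173,175),(180,0,96.5),4,0.3)"
```

```text
time 16.85
tool_pos [443.5  168.   227.73]
tcp_rot [179.5   -0.01  93.  ]
ft_force [ 0.04  0.46 -0.42]
wrist_torque [-0.02  0.02  0.03]
finger_gap 59.66603105506159
joint_pos [ 14.62 -12.81 105.29  -0.09  87.03  11.63]
[[0.0013, -0.0008, 0.0132],[0.002, 0.0, -0.015],0.3],
[[0.0013, -0.0008, 0.0132],[0.002, 0.0, -0.015],0.3],
[[0.0013, -0.0007, 0.0132],[0.002, 0.0, -0.016],0.3],
[[0.0013, -0.0006, 0.0131],[0.003, 0.0, -0.015],0.3],
end [440.52 172.99 175.02] [-179.99    0.01   96.49]
```

Emit:
{"name": "carry_out", "arguments": {"increments": [[[0.001, -0.001, 0.013], [0.002, 0, -0.017], 0.3], [[0.001, -0.001, 0.013], [0.002, 0, -0.017], 0.3], [[0.001, -0.001, 0.013], [0.002, 0, -0.017], 0.3], [[0.001, -0.001, 0.01], [0.002, 0, -0.012], 0.3], [[0, 0, 0], [0, 0, 0], 0.3], [[0, 0, 0], [0, 0, 0], 0.3]]}}

```text
time: 17.45
tool_pos: [439.4, 171.1, 175.0]
tcp_rot: [180.0, 0.0, 96.5]
ft_force: [-0.9, 1.2, -0.3]
finger_gap: 59.9
```

```bash
python3 look.py scene 130,230,190,310 6 s8
python3 -c "
from h import *
plan((440.5,173,132),(180,0,96.5),4,0.3)"
```

```text
time 17.45
tool_pos [439.41 171.14 174.99]
tcp_rot [179.98   0.02  96.53]
ft_force [-0.9   1.23 -0.27]
wrist_torque [ 0.02 -0.03  0.01]
finger_gap 59.9489218779719
joint_pos [ 15.07 -10.95 109.23  -0.03  81.7    8.54]
[[0.0004, 0.0003, 0.0107],[0.0, 0.0, 0.0],0.3],
[[0.0004, 0.0004, 0.0108],[0.0, 0.0, 0.0],0.3],
[[0.0005, 0.0003, 0.0107],[0.0, 0.0, 0.0],0.3],
[[0.0004, 0.0004, 0.0108],[0.0, 0.0, 0.001],0.3],
end [440.55402155 172.95766309 131.97316286] [1.79985004e+02 2.47415896e-02 9.64751566e+01]
```

View pics/s8.png

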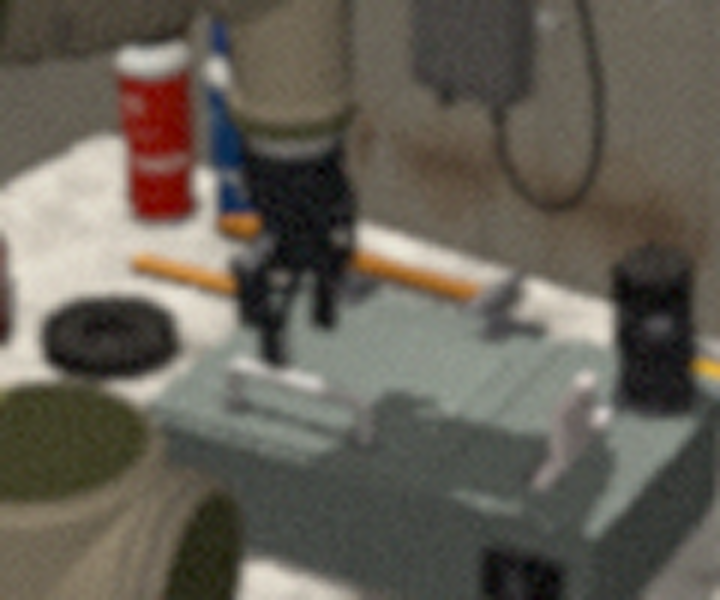

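Emit:
{"name": "carry_out", "arguments": {"increments": [[[0.001, 0.0005, 0.011], [0, 0, 0], 0.3], [[0.0005, 0.0005, 0.011], [0, 0, 0], 0.3], [[0, 0, 0.01], [0, 0, 0], 0.3], [[0, 0, 0.007], [0, 0, 0], 0.3], [[0, 0, 0], [0, 0, 0], 0.3], [[0, 0, 0], [0, 0, 0], 0.3]]}}

```text
time: 18.1
tool_pos: [440.6, 172.9, 132.9]
tcp_rot: [179.9, 0.0, 96.5]
ft_force: [-0.6, -0.2, 1.0]
finger_gap: 60.0
```

```bash
python3 look.py scene 130,230,190,310 6 s9
```

```text
time 18.1
tool_pos [440.6  172.95 132.91]
tcp_rot [179.94   0.02  96.5 ]
ft_force [-0.63 -0.22  1.  ]
wrist_torque [-0.01 -0.03 -0.03]
finger_gap 60.016369819616834
joint_pos [ 15.24  -8.55 111.64  -0.03  76.84   8.74]
```

View pics/s9.png

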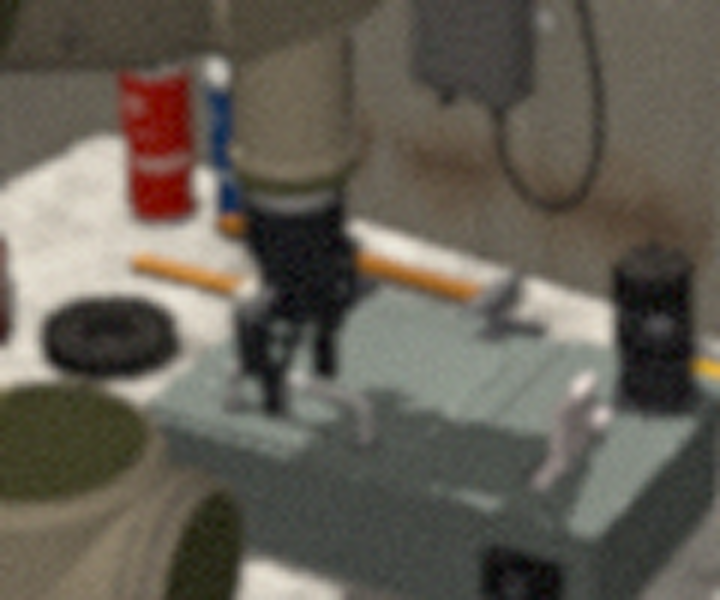

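Emit:
{"name": "carry_out", "arguments": {"increments": [[[0, 0, 0], [0, 0, 0], 0.6], [[0, 0, 0], [0, 0, 0], 0.75], [[0, 0, 0], [0, 0, 0], 0.85], [[0, 0, 0], [0, 0, 0], 1], [[0, 0, 0], [0, 0, 0], 1], [[0, 0, 0], [0, 0, 0], 1]], "newtons": 60}}

```text
time: 18.75
tool_pos: [440.4, 173.0, 134.3]
tcp_rot: [179.9, 0.0, 96.5]
ft_force: [0.7, -1.3, -2.1]
finger_gap: 9.5
```

```bash
python3 -c "
from h import *
st()"
```

```text
time 18.75
tool_pos [440.44 173.01 134.32]
tcp_rot [179.94   0.01  96.51]
ft_force [ 0.7  -1.28 -2.14]
wrist_torque [-0.   -0.05  0.04]
finger_gap 9.542011747541588
joint_pos [ 15.25  -8.65 111.58  -0.02  77.01   8.74]
```

Emit:
{"name": "carry_out", "arguments": {"increments": [[[0, 0, 0.001], [0, 0, 0], 1], [[0, 0, 0], [0, 0, 0], 1]]}}

```text
time: 18.95
tool_pos: [440.4, 173.0, 134.4]
tcp_rot: [179.9, 0.0, 96.5]
ft_force: [-0.1, -0.4, -2.5]
finger_gap: 9.8
```

```bash
python3 look.py scene 130,230,190,310 6 s10
```

```text
time 18.95
tool_pos [440.45 173.   134.35]
tcp_rot [179.94   0.01  96.52]
ft_force [-0.12 -0.43 -2.49]
wrist_torque [-0.06  0.01 -0.02]
finger_gap 9.76794792432304
joint_pos [ 15.25  -8.65 111.58  -0.02  77.01   8.74]
```

View pics/s10.png

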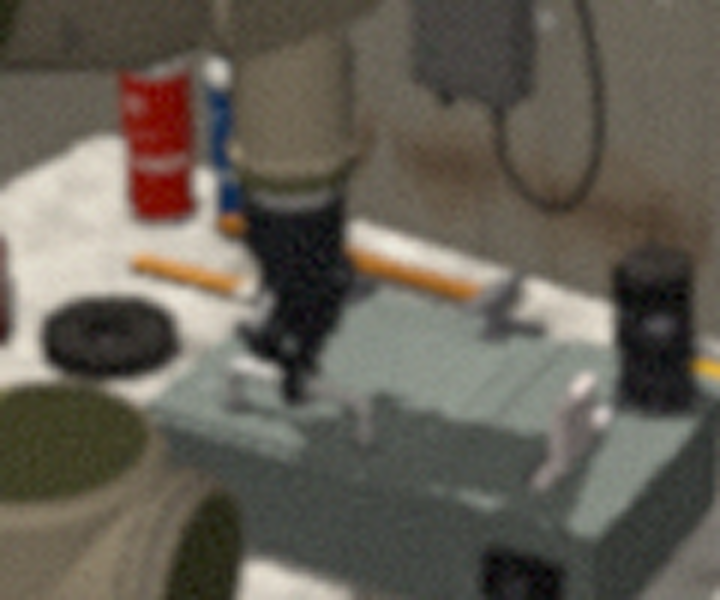

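```bash
cat > lid.py <<'E'
import sys
from h import *
from bench import r
w=(536.3,118.4,np.radians(6.55)); yaw=96.5; OFF=15.7
H=T(w,[(107,65,119)])[0]
ex=np.array([np.cos(w[2]),np.sin(w[2]),0]); ey=np.array([-ex[1],ex[0],0]); ez=np.array([0,0,1.])
R0=Ro.from_euler("xyz",[180,0,yaw],degrees=True)
def pose(th,k=.5):
    a=np.radians(th); h=H+ex*(-196*np.cos(a)+31*np.sin(a))+ez*(196*np.sin(a)+31*np.cos(a))
    R=Ro.from_rotvec(ey*a*k)*R0
    return h+R.apply([0,0,OFF]),R
def now():
    s=r.sense(); p=np.array(s["tool_pos"]); R=Ro.from_euler("xyz",s["tcp_rot"],degrees=True)
    h=p-R.apply([0,0,OFF])-H; u,v=h@ex,h@ez
    th=np.degrees(np.arctan2(v,-u)-np.arctan2(31,196)); return p,R,th,np.hypot(u,v),h@ey
if __name__=="__main__":
    st(); p,R,th,rad,lat=now(); print("theta",th,"radius err",rad-np.hypot(196,31),"lat",lat)
    n=int(sys.argv[1]); goal=float(sys.argv[2])
    for i in range(n):
        tg=th+(goal-th)*(i+1)/n; g,Rg=pose(tg)
        g=g+(ey*(lat))  # keep lateral
        d=np.round(R.inv().apply(g-p)/1000,4)+0.; q=np.round((R.inv()*Rg).as_rotvec(),3)+0.
        if n<=12: print(d.tolist(),q.tolist())
        p,R=g,Rg
E
python3 lid.py 6 12
```

```text
time 19.0
tool_pos [440.5  172.99 134.32]
tcp_rot [179.93   0.01  96.51]
ft_force [-2.7  -1.29  2.2 ]
wrist_torque [-0.13  0.37  0.01]
finger_gap 9.50696398675461
joint_pos [ 15.25  -8.65 111.58  -0.02  77.     8.74]
theta 0.005913494579640023 radius err -0.031524624549689406 lat 0.16873050391441685
[0.0, 0.0009, -0.0068] [0.019, 0.0, 0.0]
[0.0, 0.001, -0.0068] [0.017, 0.0, 0.0]
[0.0, 0.0012, -0.0068] [0.017, 0.0, 0.0]
[0.0, 0.0013, -0.0067] [0.017, 0.0, 0.0]
[0.0, 0.0014, -0.0067] [0.017, 0.0, 0.0]
[0.0, 0.0015, -0.0067] [0.017, 0.0, 0.0]
```

Emit:
{"name": "carry_out", "arguments": {"increments": [[[0, 0.001, -0.007], [0.018, 0, 0], 1], [[0, 0.001, -0.007], [0.017, 0, 0], 1], [[0, 0.001, -0.007], [0.017, 0, 0], 1], [[0, 0.001, -0.007], [0.017, 0, 0], 1], [[0, 0.0015, -0.007], [0.017, 0, 0], 1]]}}

```text
time: 19.5
tool_pos: [447.8, 173.8, 169.7]
tcp_rot: [-174.7, -0.0, 96.5]
ft_force: [1.9, 0.7, -6.1]
finger_gap: 9.4
```

```bash
python3 lid.py 8 28
```

```text
time 19.5
tool_pos [447.75 173.84 169.73]
tcp_rot [-174.75   -0.     96.51]
ft_force [ 1.9   0.74 -6.13]
wrist_torque [0.11 0.12 0.04]
finger_gap 9.403876684634866
joint_pos [ 14.54  -3.91 103.54   0.74  85.57   7.93]
theta 10.53057058728024 radius err 0.1875553803689627 lat 0.17401468812697113
[0.0, 0.0019, -0.0072] [0.019, 0.0, 0.0]
[0.0, 0.0018, -0.0073] [0.019, 0.0, 0.0]
[0.0, 0.002, -0.0072] [0.019, 0.0, 0.0]
[0.0, 0.0021, -0.0072] [0.019, 0.0, 0.0]
[0.0, 0.0023, -0.0071] [0.019, 0.0, 0.0]
[0.0, 0.0024, -0.0071] [0.019, 0.0, 0.0]
[0.0, 0.0025, -0.007] [0.019, 0.0, 0.0]
[0.0, 0.0027, -0.007] [0.019, 0.0, 0.0]
```

Following the arc smoothly with low force.

Emit:
{"name": "carry_out", "arguments": {"increments": [[[0, 0.002, -0.007], [0.019, 0, 0], 1], [[0, 0.002, -0.007], [0.019, 0, 0], 1], [[0, 0.002, -0.007], [0.019, 0, 0], 1], [[0, 0.002, -0.007], [0.019, 0, 0], 1], [[0, 0.002, -0.007], [0.019, 0, 0], 1], [[0, 0.0025, -0.007], [0.019, 0, 0], 1]]}}

```text
time: 20.1
tool_pos: [464.6, 175.8, 209.7]
tcp_rot: [-167.0, -0.0, 96.5]
ft_force: [-1.7, -0.2, -5.2]
finger_gap: 9.5
```

```bash
python3 lid.py 8 42
```

```text
time 20.1
tool_pos [464.63 175.78 209.72]
tcp_rot [-167.04   -0.02   96.51]
ft_force [-1.72 -0.24 -5.21]
wrist_torque [ 0.02  0.52 -0.05]
finger_gap 9.506802742443721
joint_pos [13.62  4.75 91.42  1.62 96.69  7.11]
theta 23.246604153704553 radius err 0.33333490714650793 lat 0.1743122593643775
[0.0, 0.0032, -0.0075] [-0.003, 0.0, 0.0]
[0.0, 0.0028, -0.0075] [0.02, 0.0, 0.0]
[0.0, 0.003, -0.0074] [0.02, 0.0, 0.0]
[0.0, 0.0031, -0.0073] [0.02, 0.0, 0.0]
[0.0, 0.0033, -0.0073] [0.02, 0.0, 0.0]
[0.0, 0.0034, -0.0072] [0.02, 0.0, 0.0]
[0.0, 0.0036, -0.0071] [0.02, 0.0, 0.0]
[0.0, 0.0037, -0.007] [0.02, 0.0, 0.0]
```

Emit:
{"name": "carry_out", "arguments": {"increments": [[[0, 0.003, -0.007], [0.01, 0, 0], 1], [[0, 0.003, -0.007], [0.015, 0, 0], 1], [[0, 0.003, -0.007], [0.019, 0, 0], 1], [[0, 0.003, -0.007], [0.019, 0, 0], 1], [[0, 0.003, -0.007], [0.019, 0, 0], 1], [[0, 0.0035, -0.007], [0.019, 0, 0], 1]]}}

```text
time: 20.7
tool_pos: [490.1, 178.7, 245.1]
tcp_rot: [-159.7, -0.0, 96.6]
ft_force: [-5.0, 0.2, -1.9]
finger_gap: 9.4
```

```bash
python3 lid.py 8 54
```

```text
time 20.7
tool_pos [490.06 178.71 245.13]
tcp_rot [-159.67   -0.02   96.57]
ft_force [-5.01  0.24 -1.91]
wrist_torque [-0.05  1.   -0.01]
finger_gap 9.411341252810706
joint_pos [ 12.86  14.7   78.03   2.31 107.47   6.59]
theta 36.06283866680488 radius err 0.5884217630762976 lat 0.18868169419004147
[0.0, 0.0042, -0.0067] [-0.021, 0.0, 0.001]
[0.0, 0.0035, -0.0068] [0.02, 0.0, 0.0]
[0.0, 0.0036, -0.0067] [0.02, 0.0, 0.0]
[0.0, 0.0038, -0.0066] [0.02, 0.0, 0.0]
[0.0, 0.0039, -0.0065] [0.02, 0.0, 0.0]
[0.0, 0.004, -0.0065] [0.02, 0.0, 0.0]
[0.0, 0.0041, -0.0064] [0.02, 0.0, 0.0]
[0.0, 0.0043, -0.0063] [0.02, 0.0, 0.0]
```

Emit:
{"name": "carry_out", "arguments": {"increments": [[[0, 0.004, -0.007], [0, 0, 0], 1], [[0, 0.004, -0.007], [0.012, 0, 0], 1], [[0, 0.004, -0.007], [0.017, 0, 0], 1], [[0, 0.004, -0.007], [0.017, 0, 0], 1], [[0, 0.004, -0.006], [0.017, 0, 0], 1], [[0, 0.004, -0.006], [0.017, 0, 0], 1]]}}

```text
time: 21.3
tool_pos: [524.7, 182.7, 275.2]
tcp_rot: [-153.7, -0.0, 96.6]
ft_force: [-2.6, -0.1, -1.5]
finger_gap: 9.7
```

```bash
python3 lid.py 5 60; python3 look.py scene 100,230,190,330 5 s11
```

```text
time 21.3
tool_pos [524.68 182.68 275.17]
tcp_rot [-153.73   -0.03   96.64]
ft_force [-2.58 -0.11 -1.52]
wrist_torque [-0.04  0.39 -0.07]
finger_gap 9.739075284514268
joint_pos [ 12.25  25.27  63.48   2.82 117.38   6.32]
theta 49.52735603041676 radius err 1.1994739531224639 lat 0.18635722694889817
[0.0, 0.0051, -0.0054] [-0.008, 0.0, 0.003]
[0.0, 0.004, -0.0059] [0.018, 0.0, 0.0]
[0.0, 0.0041, -0.0058] [0.018, 0.0, 0.0]
[0.0, 0.0042, -0.0057] [0.018, 0.0, 0.0]
[0.0, 0.0043, -0.0056] [0.018, 0.0, 0.0]
time 21.3
tool_pos [524.68 182.68 275.17]
tcp_rot [-153.73   -0.03   96.64]
ft_force [-2.58 -0.11 -1.52]
wrist_torque [-0.04  0.39 -0.07]
finger_gap 9.739075284514268
joint_pos [ 12.25  25.27  63.48   2.82 117.38   6.32]
```

View pics/s11.png

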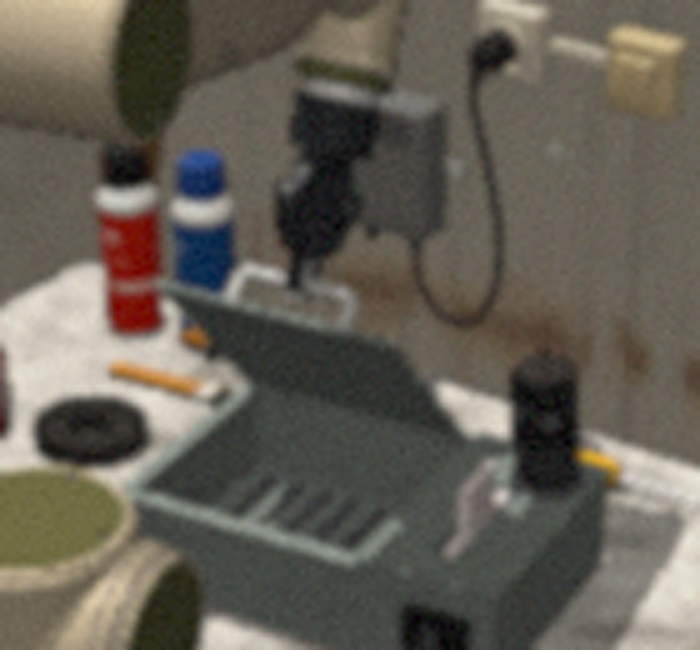

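Emit:
{"name": "carry_out", "arguments": {"increments": [[[0, 0.0045, -0.0055], [0, 0, 0], 1], [[0, 0.004, -0.006], [0.014, 0, 0], 1], [[0, 0.004, -0.0055], [0.014, 0, 0], 1], [[0, 0, 0], [0, 0, 0], 1], [[0, 0, 0], [0, 0, 0], 1], [[0, 0, 0], [0, 0, 0], 1]]}}

```text
time: 21.95
tool_pos: [542.9, 184.8, 286.1]
tcp_rot: [-151.6, -0.0, 96.7]
ft_force: [-1.7, 0.2, -0.9]
finger_gap: 9.7
```

```bash
python3 lid.py 2 60; python3 look.py scene 100,230,190,330 5 s12;python3 look.py top 130,260,190,330 5 t12
```

```text
time 21.95
tool_pos [542.86 184.77 286.06]
tcp_rot [-151.59   -0.04   96.67]
ft_force [-1.68  0.23 -0.86]
wrist_torque [ 0.03  0.09 -0.09]
finger_gap 9.683454359201368
joint_pos [ 12.02  30.3   56.42   3.03 121.55   6.27]
theta 55.72647191862838 radius err 1.603060167927481 lat 0.1941321179491574
[0.0, 0.0056, -0.0049] [0.009, 0.0, 0.003]
[0.0, 0.0044, -0.0058] [0.019, 0.0, 0.0]
time 21.95
tool_pos [542.86 184.77 286.06]
tcp_rot [-151.59   -0.04   96.67]
ft_force [-1.68  0.23 -0.86]
wrist_torque [ 0.03  0.09 -0.09]
finger_gap 9.683454359201368
joint_pos [ 12.02  30.3   56.42   3.03 121.55   6.27]
time 22.0
tool_pos [542.83 184.74 286.07]
tcp_rot [-151.59   -0.04   96.67]
ft_force [-2.22 -0.03 -0.83]
wrist_torque [-0.04  0.1  -0.02]
finger_gap 9.91771791700358
joint_pos [ 12.02  30.29  56.43   3.03 121.54   6.27]
```

View pics/s12.png

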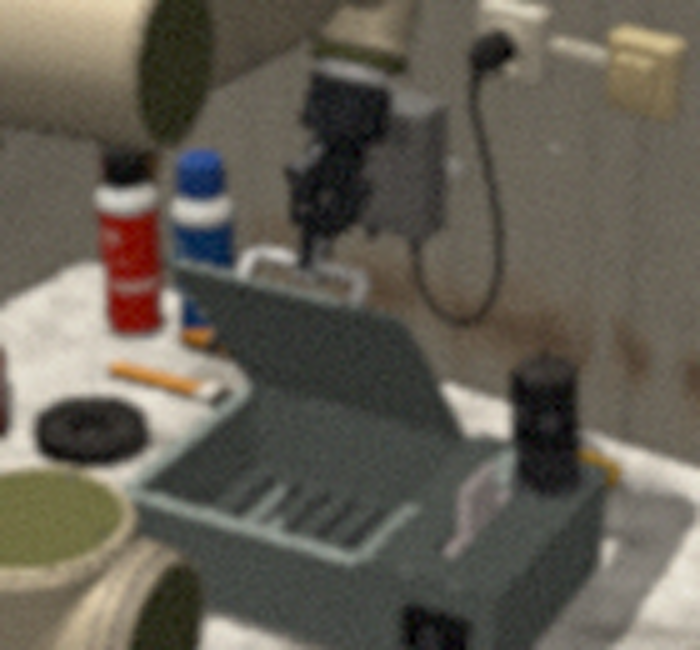

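View pics/t12.png

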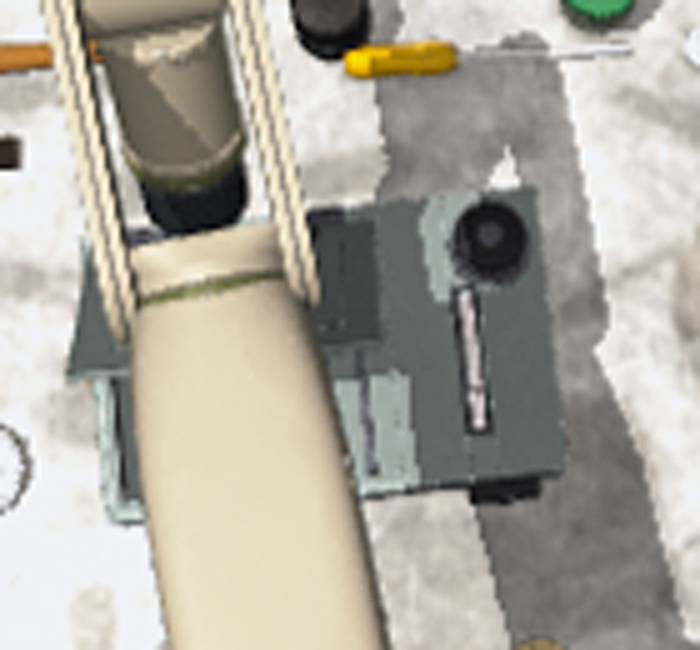

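Emit:
{"name": "carry_out", "arguments": {"increments": [[[0, 0.004, -0.004], [0.008, 0, 0], 1], [[0, 0.004, -0.004], [0.01, 0, 0], 1], [[0, 0.001, -0.001], [0, 0, 0], 1], [[0, 0, 0], [0, 0, 0], 1], [[0, 0, 0], [0, 0, 0], 1], [[0, 0, 0], [0, 0, 0], 1]]}}

```text
time: 22.65
tool_pos: [553.0, 185.9, 290.9]
tcp_rot: [-150.4, -0.0, 96.7]
ft_force: [-3.8, -0.7, -0.7]
finger_gap: 9.7
```

```bash
python3 lid.py 2 60; python3 look.py scene 110,210,210,310 8 s13 >/dev/null; python3 - <<'E'
from h import *
import lid
s=pickle.load(open('s13.pkl','rb')); sy=pickle.load(open('s10.pkl','rb'))
def c(th):
    a=np.radians(th); f=lambda x,z,y: lid.H+lid.ex*(x*np.cos(a)-(-z)*np.sin(a))+lid.ez*(-x*np.sin(a)+z*np.cos(a))+lid.ey*y
    return [f(-222,-4.5,117),f(-222,-4.5,-117),f(-222,-11.5,117),f(-222,-11.5,-117),f(-196,31,49),f(-196,31,-49)]
for th in(50,55,58,60,62,65): print(th,((proj(s,c(th))-[210,110]+.5)*8-.5).round(0).tolist())
E
```

```text
time 22.65
tool_pos [552.98 185.91 290.91]
tcp_rot [-150.43   -0.02   96.71]
ft_force [-3.78 -0.73 -0.74]
wrist_torque [-0.03  0.46 -0.02]
finger_gap 9.702271159448076
joint_pos [ 11.92  33.22  52.35   3.11 123.85   6.27]
theta 59.01010391351166 radius err 1.7082719457616804 lat 0.1874134066774147
[0.0, 0.0024, -0.0003] [0.003, 0.001, 0.003]
[0.0, 0.001, -0.0013] [0.004, 0.0, 0.0]
50 [[89.0, 359.0], [472.0, 456.0], [84.0, 370.0], [467.0, 468.0], [240.0, 349.0], [398.0, 388.0]]
55 [[104.0, 327.0], [486.0, 423.0], [98.0, 338.0], [480.0, 435.0], [254.0, 324.0], [412.0, 363.0]]
58 [[113.0, 309.0], [494.0, 405.0], [107.0, 320.0], [489.0, 416.0], [263.0, 310.0], [420.0, 349.0]]
60 [[119.0, 298.0], [500.0, 392.0], [113.0, 308.0], [495.0, 403.0], [268.0, 301.0], [426.0, 340.0]]
62 [[125.0, 287.0], [506.0, 380.0], [119.0, 297.0], [501.0, 391.0], [274.0, 293.0], [432.0, 331.0]]
65 [[135.0, 271.0], [516.0, 363.0], [129.0, 280.0], [510.0, 373.0], [284.0, 281.0], [441.0, 319.0]]
```

View pics/s13.png

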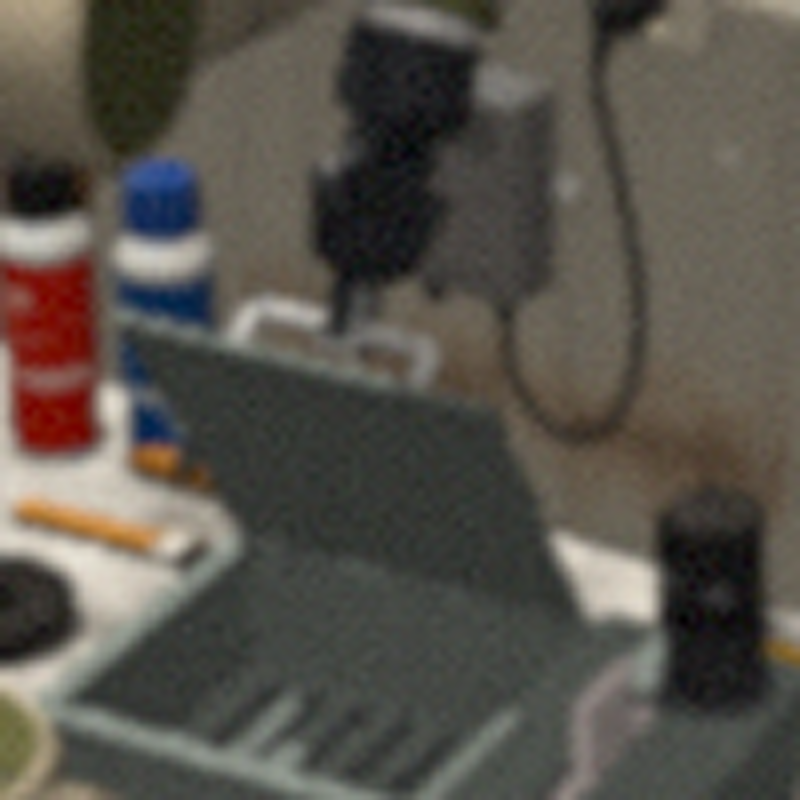

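Emit:
{"name": "carry_out", "arguments": {"increments": [[[0, 0.002, -0.002], [0.003, 0, 0], 1], [[0, 0.0015, -0.002], [0.003, 0, 0], 1], [[0, 0, 0], [0, 0, 0], 1], [[0, 0, 0], [0, 0, 0], 1], [[0, 0, 0], [0, 0, 0], 1]]}}

```text
time: 23.2
tool_pos: [557.8, 186.4, 293.0]
tcp_rot: [-150.0, -0.0, 96.7]
ft_force: [-4.3, -0.5, 0.7]
finger_gap: 9.6
```

```bash
python3 lid.py 2 60; python3 - <<'E'
from h import *
import lid
from bench import r
im=0
for k in range(6):
    s=r.snapshot("scene"); im=im+s["image"].astype(float)/6
pickle.dump(dict(s,image=im),open('s14.pkl','wb'))
ims=cv2.resize(im[110:210,210:310].astype(np.uint8),None,fx=8,fy=8,interpolation=cv2.INTER_CUBIC)
def c(th,x,z,y):
    a=np.radians(th); return lid.H+lid.ex*(x*np.cos(a)+z*np.sin(a))+lid.ez*(-x*np.sin(a)+z*np.cos(a))+lid.ey*y
for th,col in((57,(0,0,255)),(60,(0,255,0)),(63,(255,0,0))):
  for L in([(-222,-4.5,117),(-222,-4.5,-117)],[(-222,-11.5,117),(-222,-11.5,-117),(4,-11.5,-117)],[(-196,31,49),(-196,31,-49)]):
    q=((proj(s,[c(th,*v) for v in L])-[210,110]+.5)*8-.5).astype(np.int32)
    cv2.polylines(ims,[q],False,col,1)
cv2.imwrite("pics/s14.png",ims)
E
```

```text
time 23.2
tool_pos [557.78 186.44 292.96]
tcp_rot [-149.98   -0.01   96.71]
ft_force [-4.26 -0.48  0.7 ]
wrist_torque [-0.11  0.84 -0.01]
finger_gap 9.555121875376612
joint_pos [ 11.87  34.55  50.47   3.16 124.86   6.27]
theta 60.53453885377738 radius err 1.7638877264133725 lat 0.16786351199960525
[0.0, 0.0007, 0.0018] [0.002, 0.001, 0.003]
[0.0, -0.0005, 0.0007] [-0.002, 0.0, 0.0]
```

View pics/s14.png

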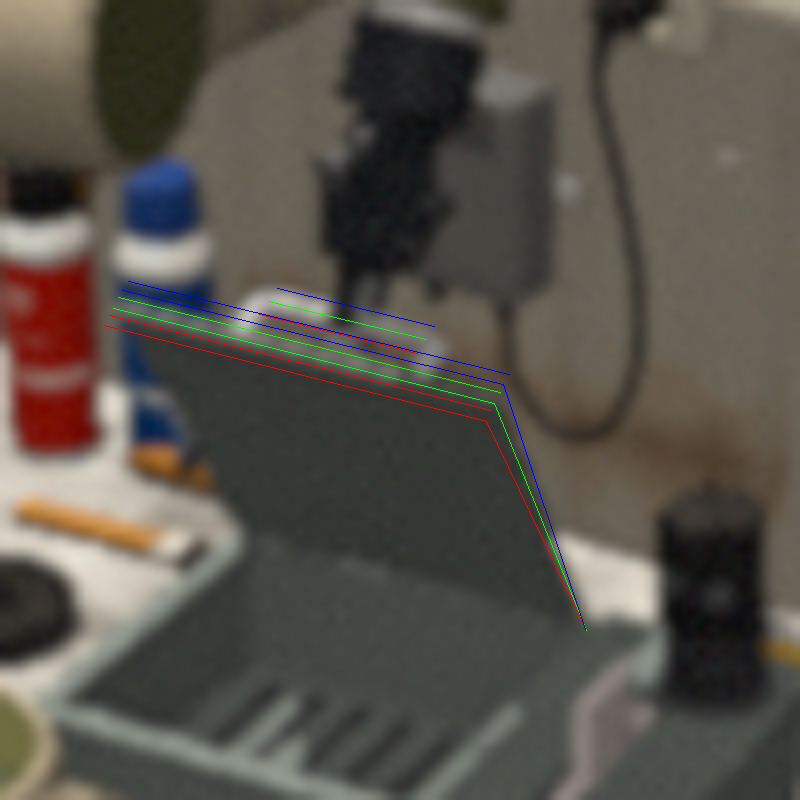

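```bash
python3 lid.py 13 60; python3 - <<'E'
from bench import r
print(r.hand_in())
E
```

```text
time 23.5
tool_pos [557.76 186.45 292.95]
tcp_rot [-149.99   -0.01   96.71]
ft_force [-4.37 -0.5   0.48]
wrist_torque [-0.08  0.76 -0.02]
finger_gap 9.7184951932774
joint_pos [ 11.88  34.53  50.48   3.15 124.85   6.27]
theta 60.5268216647936 radius err 1.7706446663697477 lat 0.1767469354676864
the job is handed in; nothing more can be done
None
```

I put the smaller filter plate in the slot, let go of it, then raised the lid. The job was handed in at 23.5 s with the gripper still holding the lid at about 60°.

- **Plate:** I lifted it straight out of the rack and lowered it until it met the slot floor. Contact came at the height I predicted, with about 27 N upward. After release, both cameras showed its shoulders level with the deck.
- **Lid:** The arm pose gave 60.5°. Allowing for the bar slipping slightly in the pads, it is about 60°. The scene-camera overlay agreed to within about 1–2°.
- **Forces:** Just before hand-in the force was about 4 N and the pose was steady. The highest I saw was about 31 N, at floor contact.
- **Gears:** I did not go near the two gears, but I made no separate measurement of their positions.

Two readings disagreed:

- **Handle radius:** It read 1.8 mm larger than the drawing at the end, which I took to be that slip.
- **Gripper gap:** The 12 mm bar read 9.7 mm. I put this down to the pads, as the 10 mm plate also read low, at about 9.2 mm.

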